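# Put away two piles of longboard parts, like with like

## Robot

A 7-joint arm with a two-finger parallel gripper is mounted at the origin on the work surface. World frame = base frame: x ahead of the robot, y to its left, z up, the work surface at z = 0. Lengths are in m, angles in rad, forces in N, time in s.
With the tool pointing down it reaches from about 0.425 to 0.925 m from the base axis. Payload 6.8 kg.
Tool frame: the origin (TCP) lies at the very end of the fingers, on their centre line; the grasp point (between the pads) lies 19 mm behind it; z points along the fingers, x is the direction in which the jaws open and shut, and the axes are right-handed (so a half turn about z gives the same grasp; the last joint's range is limited). The gripper opens to 85 mm and grips with 20 to 120 N. Pads are 22 mm wide; open, the fingers measure 114 mm over their backs; the gripper's body (76 mm by 85 mm) begins 54 mm behind the grasp point. The pads swing forward as they close: fully open they stand 13 mm farther back than shut.
Start: joints at [-0.108, 0.477, 0.022, 1.555, -0.011, 1.109, -0.083], TCP at [0.675, 0, 0.231] pointing down, gripper open.
Joint ranges: [-2.96, 2.96], [-0.34, 2.1], [-1.41, 1.46], [0.24, 2.44], [-1.37, 4.51], [0.17, 1.92], [-2.96, 2.96]. Speed limits (rad/s): [2.39, 2.39, 3.14, 3.14, 3.14, 3.14, 3.14].

## Interface

Orientations are given as a rotation vector (axis times angle).
In Python, from bench import * gives the robot as it stands.
- The arm moves only by the tool servo_tool, never from a script. Its argument "increments" is one flat list of numbers, 7 for each row, row after row: the shift along the tool's x, y, z in mm, then the turn, a rotation vector about the tool's x, y, z in rad, then the finger opening in mm, from 0 to 85.4. In form: [tx, ty, tz, wx, wy, wz, fingers, tx, ty, tz, wx, wy, wz, fingers, ...]. A call has exactly 8 rows; each row shifts and turns the commanded pose from where the row before left it, along the tool's axes as they then stand; what a row does not reach is not made up. A row lasts 1/8 s, in which the tool goes at most 62.5 mm and 10.7 degrees, less where a joint would pass 70% of its speed; a pose out of reach is approached as far as the arm can. A call is refused whole if a number of a shift passes 62.5 or a number of a turn 0.188, either way. A call with a gripper value outside its range is refused whole. The fingers move at their own pace and stop on an object; "squeeze" is the grip in N (left out, the last holds). Time passes only in rows, so rows that do not move let the fingers close, or fill a call up. It gives the time, the measured TCP pose, the force and the opening at its end, in the units of the state.
- get_obs(): the state, without advancing time (a new reading comes with each control period).
- grab_frame(name): name is "scene" or "side" or "wrist"; returns (picture, depth): 420x560x3 uint8, red, green, blue; 420x560 float32, m along the optical axis (not along the pixel's ray), 0 where there is no reading.
- calibration(name): a dict with "fx", "fy", "cx", "cy" (pixels), "k1" (the pictures are not rectified: a ray, as slopes to the right and down, at radius r is drawn at 1 + k1 r^2 times it, then the intrinsics apply), "eye" and "orientation" of the camera in the world; the wrist camera has in their place "T_tool_cam" (4x4, takes a point from camera to tool coordinates, whose origin is the TCP and whose axes are the tool frame's). Camera axes: x right, y up, looking along -z (the intrinsics and any distortion apply to the point x, -y, -z); pixel columns grow to the right and rows downward; lengths in m; the calibration is good to about 2 mm. A picture is of the moment at which its call begins: read the wrist's pose just before it. calibration takes no time and is no camera call.
- hand_in(): hands the job in, once; it reports no verdict.
The state is a dict: "clock": time; "joints": joint angles; "qvel": joint speeds; "tau": joint torques, N m; "tcp_pos": TCP position; "orientation": TCP orientation; "contact_force": force on the tool from outside, world axes, zero at the start; "moment": the same for the moment, N m; "grip_width": finger opening in m.
Only numpy, scipy, OpenCV 4.12 (cv2) and the standard library are available. Lean on these libraries where they do the work, as an engineer would, in place of code of your own. Each camera call takes 0.05 s, during which the arm holds its last target.

## Task

Take the two piles of skateboard parts on the bench apart and put all five parts back into stock: the big wheel, the small street wheel, the carton, the bearing tin and the jar each go into the tray that already holds one of the same kind. Set each one flat on the tray's floor, the way up it is now, in the middle of the empty front half so that it lines up with its like (the carton lengthwise, as the other one lies), and let go of it. Let none of them tip over on the way.

Things in the scene. Friction and masses are not known exactly. Their poses are not given: they have to be found in the camera images.
- big_wheel_mid (a point): big longboard wheel of off-white urethane lying flat (axis upright), 68 mm diameter, 48 mm high, with a wide dark spoked core; 190 g. It is the bottom piece of one of the two piles. This point is at its centre, half-way up (24 mm above its underside); z up at the start.
- carton_mid (a point): small plain brown cardboard carton with a paler strip of tape lengthwise along its top, 84 mm (its x) by 62 mm (its y), 48 mm high; 160 g, closed and stiff. It is the bottom piece of the other pile. This point is at its centre, half-way up (24 mm above its underside); z up at the start.
- street_wheel_mid (a point): small street wheel of the same off-white urethane lying flat (axis upright), 52 mm diameter, 32 mm high, with a small core; 85 g. It lies loose on top of the big wheel or of the carton. This point is at its centre, half-way up (16 mm above its underside); z up at the start.
- tin_mid (a point): round flat bare-metal bearing tin, 56 mm diameter, 22 mm high, 110 g. It lies loose on top of the big wheel or of the carton, whichever does not carry the street wheel, and carries the jar. This point is at its centre, half-way up (11 mm above its underside); z up at the start.
- jar_mid (a point): small white screw-top jar with a ribbed black cap, 38 mm diameter, 50 mm high overall (cap 35 mm diameter, top 14 mm); 90 g. It stands loose on the tin, so it is the top of the pile of three. This point is at its centre, half-way up (25 mm above its underside); z up at the start.
- tray_big_wheel_slot (a point): free place of the fixed orange tray holding another big longboard wheel. Tray 210 mm long (x), 112 wide (y), walls 3 thick, 15 high; all five trays alike but for what lies in them. The point is on the tray's floor (3 mm above the bench), mid front half, 52 mm from the tray's middle; +x runs along the tray to the one already there, its middle 104 mm on; z up.
- tray_carton_slot (a point): free place of the fixed orange tray holding another brown carton, its long side along the tray. Tray 210 mm long (x), 112 wide (y), walls 3 thick, 15 high; all five trays alike but for what lies in them. The point is on the tray's floor (3 mm above the bench), mid front half, 52 mm from the tray's middle; +x runs along the tray to the one already there, its middle 104 mm on; z up.
- tray_street_wheel_slot (a point): free place of the fixed orange tray holding another small street wheel. Tray 210 mm long (x), 112 wide (y), walls 3 thick, 15 high; all five trays alike but for what lies in them. The point is on the tray's floor (3 mm above the bench), mid front half, 52 mm from the tray's middle; +x runs along the tray to the one already there, its middle 104 mm on; z up.
- tray_tin_slot (a point): free place of the fixed orange tray holding another flat bearing tin. Tray 210 mm long (x), 112 wide (y), walls 3 thick, 15 high; all five trays alike but for what lies in them. The point is on the tray's floor (3 mm above the bench), mid front half, 52 mm from the tray's middle; +x runs along the tray to the one already there, its middle 104 mm on; z up.
- tray_jar_slot (a point): free place of the fixed orange tray holding another white jar with a black cap. Tray 210 mm long (x), 112 wide (y), walls 3 thick, 15 high; all five trays alike but for what lies in them. The point is on the tray's floor (3 mm above the bench), mid front half, 52 mm from the tray's middle; +x runs along the tray to the one already there, its middle 104 mm on; z up.
Mind the look-alikes: they are no part of the job. What is shaped like the part that bears tin_mid but red is not meant.

How it is judged:
By the outcome, as a careful person would: the job done as asked, in the order asked, and still so for the second after the job is handed in, with the robot touching nothing.
It also fails if it takes over 128 s, if anything falls off the work surface, if the arm or the gripper's body presses on something with over 40 N, if the wrist force passes 120 N, or if a joint passes its speed limit or range.

## Working session

There is one attempt and no reset: what is moved stays moved. The work goes in short steps, Python scripts to look and compute and a tool call to move; the robot and the scene stay as the last step left them, time stands still between calls to the robot, and variables do not carry over. Pictures are saved under pics/ and viewed, and the job is handed in when it is done.

Besides the shell and the picture viewer there is one more tool, called after "Request:" by a JSON object that holds its "op" and its "data", one argument or row to a line. servo_tool: Moves the arm, as the interface text tells. Its arguments: {"type":"object","properties":{"increments":{"type":"array","items":{"type":"number"}},"squeeze":{"type":"number"}},"required":["increments"]}

```bash
ls; mkdir -p pics; python3 - <<'E'
from bench import *
import cv2
o=get_obs();print(o)
for n in ["scene","side","wrist"]:
    im,d=grab_frame(n);cv2.imwrite(f"pics/{n}0.png",im[:,:,::-1]);import numpy as np;np.save(f"pics/{n}0_d.npy",d)
    print(n,calibration(n))
E
```

```text
pics
{'clock': 0.0, 'joints': array([-0.10810554,  0.47780899,  0.02235534,  1.55648949, -0.01151172,
        1.10928956, -0.08308076]), 'qvel': array([-2.17834507e-03,  1.61408294e-03,  5.63619105e-05,  1.32965697e-03,
       -7.34960969e-04, -6.28394558e-04,  8.95246629e-04]), 'tau': array([-5.45967814e-04, -5.96443820e+01,  1.60769675e+00, -2.81194621e+01,
        1.24063640e-02,  9.39900521e-03,  2.20753498e-05]), 'tcp_pos': array([ 6.74389758e-01, -1.93039447e-05,  2.30304001e-01]), 'orientation': array([ 3.14145495e+00,  4.22469970e-05, -2.92477930e-03]), 'contact_force': array([-0.04885529,  0.29420088, -0.85768623]), 'moment': array([ 0.01532088, -0.03662526,  0.00978526]), 'grip_width': 0.0851768192157942}
scene {'fx': 486.6226638230096, 'fy': 486.6226638230096, 'cx': 280.04366019271225, 'cy': 207.25817969468682, 'k1': -0.04420051659745703, 'eye': array([1.42570152, 0.41586342, 0.74453373]), 'orientation': array([0.66090488, 0.98383471, 1.79152335])}
side {'fx': 388.77006531572135, 'fy': 388.77006531572135, 'cx': 276.38473049846147, 'cy': 208.7646121693812, 'k1': 0.01982313327063342, 'eye': array([ 0.45685238, -0.58364222,  0.59168675]), 'orientation': array([ 0.87012496, -0.02660629, -0.00973518])}
wrist {'fx': 375.43972660842195, 'fy': 375.43972660842195, 'cx': 281.1169176342103, 'cy': 208.29196295367822, 'k1': -0.09070886114453329, 'T_tool_cam': array([[ 9.99999922e-01,  3.93313802e-04,  3.95044341e-05,
        -1.28537856e-04],
       [ 3.85570270e-04, -9.48492750e-01, -3.16798603e-01,
        -8.04040428e-02],
       [-8.71315940e-05,  3.16798594e-01, -9.48492827e-01,
        -1.44407555e-01],
       [ 0.00000000e+00,  0.00000000e+00,  0.00000000e+00,
         1.00000000e+00]])}
```

View pics/scene0.png

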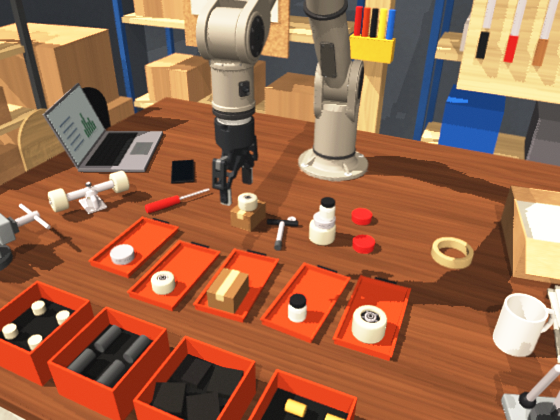

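View pics/side0.png

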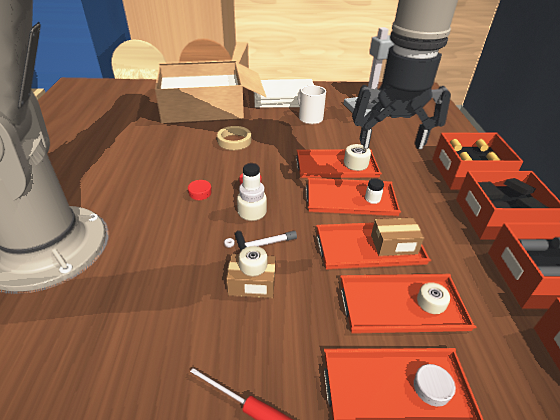

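View pics/wrist0.png

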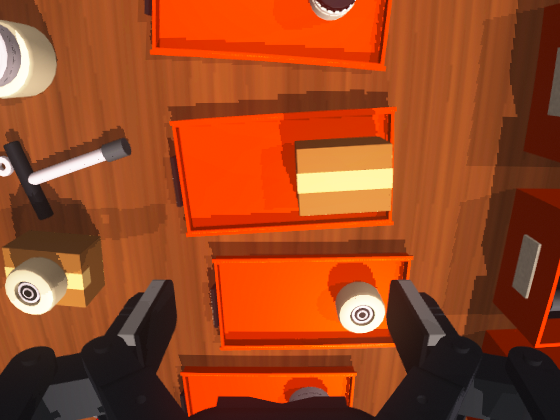

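```bash
cat > h.py <<'E'
from bench import *
import numpy as np, cv2
from scipy.spatial.transform import Rotation as R
def campose(n,obs=None):
    c=calibration(n)
    if n=="wrist":
        T=np.eye(4);T[:3,:3]=R.from_rotvec(obs["orientation"]).as_matrix();T[:3,3]=obs["tcp_pos"]
        T=T@c["T_tool_cam"];return c,T[:3,:3],T[:3,3]
    return c,R.from_rotvec(c["orientation"]).as_matrix(),np.array(c["eye"])
def rays(n,uv,obs=None):
    c,Rm,e=campose(n,obs)
    uv=np.asarray(uv,float).reshape(-1,1,2)
    K=np.array([[c["fx"],0,c["cx"]],[0,c["fy"],c["cy"]],[0,0,1]])
    p=cv2.undistortPoints(uv,K,np.array([c["k1"],0,0,0.]))[:,0]
    d=np.c_[p[:,0],-p[:,1],-np.ones(len(p))]@Rm.T
    return d,e
def plane(n,uv,z,obs=None):
    d,e=rays(n,uv,obs); return e+d*((z-e[2])/d[:,2])[:,None]
def proj(n,P,obs=None):
    c,Rm,e=campose(n,obs); q=(np.asarray(P).reshape(-1,3)-e)@Rm
    x=q[:,0]/-q[:,2];y=-q[:,1]/-q[:,2];f=1+c["k1"]*(x*x+y*y)
    return np.c_[c["fx"]*x*f+c["cx"],c["fy"]*y*f+c["cy"]]
def cloud(n,depth,obs=None):
    h,w=depth.shape;v,u=np.mgrid[:h,:w]
    d,e=rays(n,np.c_[u.ravel(),v.ravel()],obs)
    P=e+d*depth.reshape(-1,1);P[depth.ravel()==0]=np.nan
    return P.reshape(h,w,3)
E
cat > t.py <<'E'
from h import *
o=get_obs()
A=[]
for n in ["scene","side","wrist"]:
    im=cv2.imread(f"pics/{n}0.png");d=np.load(f"pics/{n}0_d.npy")
    P=cloud(n,d,o)
    hsv=cv2.cvtColor(im,cv2.COLOR_BGR2HSV)
    m=((hsv[...,0]<14)|(hsv[...,0]>176))&(hsv[...,1]>200)&(hsv[...,2]>130)
    k=m&(P[...,2]<.022)&(P[...,2]>-.003)&(P[...,0]>.35)&(P[...,0]<.95)&(abs(P[...,1])<.6)
    lab,L,st,ce=cv2.connectedComponentsWithStats(k.astype(np.uint8))
    print(n)
    for i in range(1,lab):
        if st[i,4]<250: continue
        Q=P[L==i]
        r=cv2.minAreaRect(Q[:,:2].astype(np.float32)*1000)
        print(st[i],np.round(r[0],1),np.round(r[1],1),round(r[2],1),np.percentile(Q[:,2],[2,50,98]).round(4))
    # table z check
    w=(abs(P[...,2])<.02)&(P[...,0]>.4)&(P[...,0]<.9)&(abs(P[...,1])<.4)&~m
    print("table",np.nanmedian(P[w][:,2]))
E
python3 t.py
```

```text
scene
[  89  216   90   62 2125] [ 649.  -315.5] [142.6 236. ] 89.7 [0.     0.0047 0.0175]
[352 235  23  19 276] [404.7 215.2] [88.  57.4] 13.3 [0.0011 0.0196 0.0219]
[ 127  240   93   71 2707] [ 698.7 -158.2] [234.  134.4] 1.4 [0.0002 0.0044 0.0174]
[ 193  249   86   74 2055] [669.7  -9.5] [233.2 131.7] 3.3 [-0.0001  0.0045  0.0172]
[ 260  263   91   80 3435] [655.5 156.1] [127.5 236.3] 86.0 [-0.      0.0039  0.0171]
[ 332  275   79   86 3096] [639.9 304.8] [238.5 121.8] 1.7 [0.0007 0.0048 0.0173]
table 0.0007294399944073882
side
table 0.000653408587514781
wrist
[  120     0   304   369 63948] [678.5 -45.9] [301.9 413.4] 0.8 [0.0008 0.0047 0.0176]
[ 179  363  182   54 4667] [ 659.8 -285. ] [228.2  80.7] 2.1 [0.0025 0.005  0.0176]
table 0.001957246791294609
```

```bash
cat > t2.py <<'E'
from h import *
o=get_obs()
for n,px in [("side",(350,235)),("scene",(140,240)),("wrist",(240,160))]:
    im=cv2.imread(f"pics/{n}0.png");hsv=cv2.cvtColor(im,cv2.COLOR_BGR2HSV)
    P=cloud(n,np.load(f"pics/{n}0_d.npy"),o)
    print(n,hsv[px[1],px[0]],P[px[1],px[0]])
    m=(((hsv[...,0]<10)|(hsv[...,0]>172))&(hsv[...,1]>215)&(hsv[...,2]>120)).astype(np.uint8)
    m=cv2.morphologyEx(m,cv2.MORPH_OPEN,np.ones((2,2)))
    cs,_=cv2.findContours(m,cv2.RETR_EXTERNAL,cv2.CHAIN_APPROX_NONE)
    vis=im.copy()
    for c in cs:
        if cv2.contourArea(c)<900: continue
        h=cv2.convexHull(c);q=h
        for e in np.arange(2,25,1.):
            q=cv2.approxPolyDP(h,e,True)
            if len(q)<=4:break
        cv2.polylines(vis,[q],True,(255,255,0),1)
        a=plane(n,q[:,0],.015,o);b=plane(n,q[:,0],0,o)
        print(q[:,0].tolist());print("  z15",(a[:,:2]*1000).round(0).tolist());print("  z0",(b[:,:2]*1000).round(0).tolist())
    cv2.imwrite(f"pics/{n}0_q.png",vis)
E
python3 t2.py
```

```text
side [  6 192 239] [0.64109966 0.02620001 0.00288363]
scene [  8 213 254] [ 0.6319455  -0.31512331  0.00360076]
[[252, 419], [277, 373], [354, 399], [350, 413]]
  z15 [[984.0, 182.0], [880.0, 182.0], [877.0, 328.0], [906.0, 330.0]]
  z0 [[975.0, 178.0], [869.0, 177.0], [865.0, 326.0], [896.0, 328.0]]
[[0, 311], [38, 283], [255, 363], [255, 395], [113, 419], [0, 365]]
  z15 [[978.0, -415.0], [877.0, -411.0], [876.0, 135.0], [940.0, 166.0], [1081.0, -29.0], [1081.0, -296.0]]
  z0 [[969.0, -432.0], [866.0, -429.0], [865.0, 129.0], [930.0, 161.0], [1074.0, -38.0], [1074.0, -311.0]]
[[361, 277], [411, 290], [390, 360], [336, 344]]
  z15 [[551.0, 250.0], [549.0, 365.0], [765.0, 366.0], [769.0, 260.0]]
  z0 [[533.0, 246.0], [531.0, 364.0], [752.0, 365.0], [755.0, 256.0]]
[[219, 254], [173, 311], [131, 296], [180, 243]]
  z15 [[611.0, -92.0], [824.0, -83.0], [823.0, -192.0], [612.0, -204.0]]
  z0 [[594.0, -102.0], [811.0, -93.0], [811.0, -205.0], [596.0, -217.0]]
[[177, 230], [130, 277], [92, 265], [142, 219]]
  z15 [[567.0, -243.0], [772.0, -235.0], [775.0, -345.0], [563.0, -359.0]]
  z0 [[
[... 381 characters left out ...]
0, -109.0], [778.0, -131.0], [733.0, -148.0], [731.0, -106.0]]
  z0 [[775.0, -117.0], [783.0, -140.0], [735.0, -158.0], [733.0, -114.0]]
[[412, 256], [393, 343], [220, 349], [217, 256]]
  z15 [[814.0, -94.0], [806.0, -207.0], [602.0, -214.0], [606.0, -93.0]]
  z0 [[820.0, -101.0], [811.0, -219.0], [599.0, -227.0], [603.0, -100.0]]
[[396, 108], [386, 221], [187, 238], [170, 122]]
  z15 [[782.0, 60.0], [782.0, -54.0], [576.0, -73.0], [568.0, 47.0]]
  z0 [[787.0, 59.0], [787.0, -59.0], [572.0, -79.0], [564.0, 45.0]]
[[392, 0], [386, 72], [150, 53], [153, 0]]
  z15 [[772.0, 154.0], [770.0, 92.0], [555.0, 109.0], [561.0, 154.0]]
  z0 [[776.0, 157.0], [774.0, 92.0], [550.0, 111.0], [556.0, 157.0]]
```

Request:
{"op": "servo_tool", "data": {
  "increments": [-6,-40,-20,0,0,0,85,-6,-40,-20,0,0,0,85,-6,-40,-20,0,0,0,85,-6,-40,-20,0,0,0,85,-6,-40,-20,0,0,0,85,-6,-30,-20,0,0,0,85,0,0,0,0,0,0,85,0,0,0,0,0,0,85]
}}

```text
clock: 1.15
tcp_pos: [0.6391, 0.2287, 0.3504]
orientation: [3.14, -0.001, -0.001]
contact_force: [0.8, -0.1, -0.5]
grip_width: 0.0848
```

```bash
cat > snap.py <<'E'
import sys
from h import *
import pickle
n,t=sys.argv[1],sys.argv[2]
o=get_obs();im,d=grab_frame(n)
cv2.imwrite(f"pics/{t}.png",im[:,:,::-1]);np.save(f"pics/{t}_d.npy",d);pickle.dump(o,open(f"pics/{t}.pkl","wb"))
print(o["clock"],o["tcp_pos"].round(4),o["orientation"].round(4),o["contact_force"].round(2),round(o["grip_width"],4))
E
python3 snap.py wrist wA
```

```text
1.15 [0.6391 0.2287 0.3504] [ 3.1402e+00 -1.5000e-03 -1.3000e-03] [ 0.85 -0.14 -0.53] 0.0848
```

View pics/wA.png

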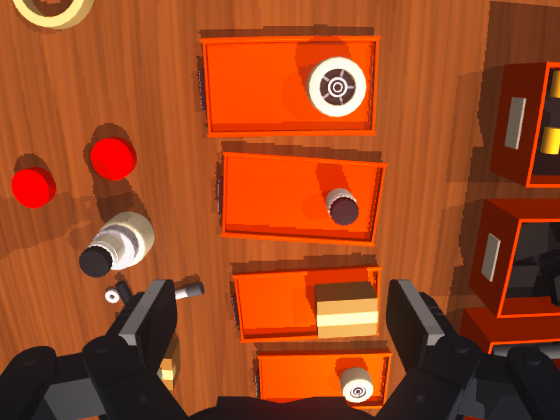

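The picture shows the big-wheel tray (rim 203–380, 38–137), jar tray (220–386, 152–245), the jar pile with its cap at (96,260), and the two red lids. Now the second survey.

Request:
{"op": "servo_tool", "data": {
  "increments": [0,45,0,0,0,0,85,0,45,0,0,0,0,85,0,50,0,0,0,0,85,0,50,0,0,0,0,85,0,50,0,0,0,0,85,0,50,0,0,0,0,85,0,40,0,0,0,0,85,0,0,0,0,0,0,85]
}}

```text
clock: 2.2
tcp_pos: [0.6376, -0.1071, 0.3505]
orientation: [3.139, -0.016, -0.003]
contact_force: [-1.2, 1.4, 0.9]
grip_width: 0.0852
```

```bash
python3 snap.py wrist wB
```

```text
2.2 [ 0.6376 -0.1071  0.3505] [ 3.1387e+00 -1.5500e-02 -2.6000e-03] [-1.22  1.37  0.9 ] 0.0852
```

View pics/wB.png

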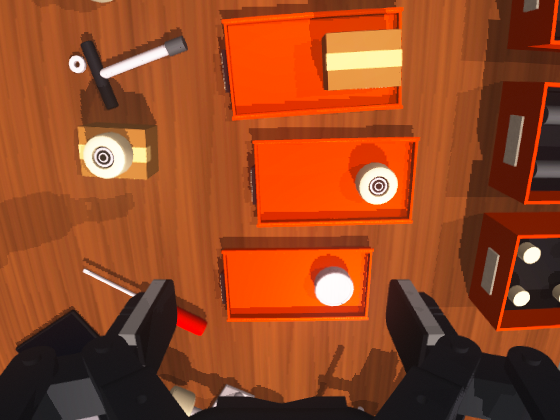

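```bash
cat > t3.py <<'E'
from h import *
import pickle
for t in ["wA","wB"]:
    o=pickle.load(open(f"pics/{t}.pkl","rb"));im=cv2.imread(f"pics/{t}.png");hsv=cv2.cvtColor(im,cv2.COLOR_BGR2HSV)
    _,_,eye=campose("wrist",o)
    m=(((hsv[...,0]<11)|(hsv[...,0]>172))&(hsv[...,1]>215)&(hsv[...,2]>110)).astype(np.uint8)
    m[:,430:]=0; m[300:,:215]=0; m[:,:200]=0
    m=cv2.morphologyEx(m,cv2.MORPH_CLOSE,np.ones((3,3)))
    m=cv2.morphologyEx(m,cv2.MORPH_OPEN,np.ones((3,3)))
    cs,_=cv2.findContours(m,cv2.RETR_EXTERNAL,cv2.CHAIN_APPROX_NONE)
    vis=im.copy()
    for c in cs:
        if cv2.contourArea(c)<3000: continue
        h=cv2.convexHull(c)
        # dense hull points
        hh=h[:,0].astype(float);dense=np.concatenate([np.linspace(hh[i],hh[(i+1)%len(hh)],20,endpoint=False) for i in range(len(hh))])
        W=plane("wrist",dense,.015,o)[:,:2]*1000;W0=plane("wrist",dense,0,o)[:,:2]*1000
        r=cv2.minAreaRect(W.astype(np.float32));bx=cv2.boxPoints(r);ctr=bx.mean(0)
        L={}
        for i in range(4):
            a,b=bx[i],bx[(i+1)%4];u=(b-a)/np.linalg.norm(b-a);nrm=np.array([u[1],-u[0]])
            if nrm@(a-ctr)<0:nrm=-nrm
            s=(W-a)@u/np.linalg.norm(b-a);d=(W-a)@nrm
            k=(s>.08)&(s<.92)&(d>-8)
            near=nrm@(eye[:2]*1000-a)>0
            Q=(W0 if near else W)[k]
            vx,vy,x0,y0=cv2.fitLine(Q.astype(np.float32),cv2.DIST_HUBER,0,.01,.01).ravel()
            key="xy"[int(abs(nrm[1])>.7)]+"-+"[int(nrm[int(abs(nrm[1])>.7)]>0)]
            if key[0]=="y" : 
                if vx<0:vx,vy=-vx,-vy
            else:
                vx,vy=vy,-vx
                if vx<0:vx,vy=-vx,-vy
            L[key]=(np.array([x0,y0]),np.degrees(np.arctan2(vy,vx)),near)
        an=np.mean([L["y-"][1],L["y+"][1]]);u=np.array([np.cos(np.radians(an)),np.sin(np.radians(an))]);v=np.array([-u[1],u[0]])
        xm,xp=L["x-"][0]@u,L["x+"][0]@u;ym,yp=L["y-"][0]@v,L["y+"][0]@v
        C=u*(xm+xp)/2+v*(ym+yp)/2
        print(t,"px",c[:,0].mean(0).round(),"len",round(xp-xm,1),"wid",round(yp-ym,1),"angles",{k:(round(float(x[1]),1),x[2]) for k,x in L.items()},"C",C.round(1),"yaw",round(an,2),"slot",(C-52*u).round(1),"like",(C+52*u).round(1))
        for P,z in [((C-52*u),.003),(C,.003),(C+52*u,.003)]:
            p=proj("wrist",[P[0]/1000,P[1]/1000,z],o)[0];cv2.circle(vis,tuple(int(x) for x in p),3,(255,255,0),-1)
    cv2.imwrite(f"pics/{t}_q.png",vis)
E
python3 t3.py
```

```text
wA px [299. 298.] len 206.2 wid 116.6 angles {'x-': (3.4, np.False_), 'y-': (5.5, np.False_), 'x+': (-28.4, np.False_), 'y+': (3.3, np.True_)} C [674.   -6.5] yaw 4.4 slot [622.1 -10.5] like [725.8  -2.5]
wA px [300. 197.] len 213.7 wid 117.7 angles {'y-': (-3.6, np.False_), 'x+': (-5.0, np.False_), 'y+': (-4.4, np.True_), 'x-': (-3.6, np.False_)} C [665.4 158.2] yaw -4.01 slot [613.6 161.8] like [717.3 154.6]
wA px [291.  85.] len 214.7 wid 120.2 angles {'x-': (1.2, np.False_), 'y-': (0.7, np.False_), 'x+': (0.6, np.False_), 'y+': (0.7, np.False_)} C [650.4 305.1] yaw 0.71 slot [598.4 304.4] like [702.4 305.7]
wB px [301. 285.] len 214.2 wid 115.6 angles {'y-': (0.1, np.False_), 'x+': (-0.2, np.False_), 'y+': (-0.5, np.True_), 'x-': (-0.0, np.False_)} C [ 657.7 -309.9] yaw -0.2 slot [ 605.7 -309.7] like [ 709.7 -310.1]
wB px [336. 182.] len 214.9 wid 117.8 angles {'x-': (0.8, np.False_), 'y-': (1.0, np.False_), 'x+': (0.9, np.False_), 'y+': (0.9, np.True_)} C [ 708.1 -154.6] yaw 0.95 slot [ 656.1 -155.5] like [ 760.  -153.8]
wB px [318.  62.] len 214.6 wid 120.4 angles {'x-': (4.0, np.False_), 'y-': (3.6, np.False_), 'x+': (3.3, np.False_), 'y+': (3.5, np.False_)} C [678.5  -4.6] yaw 3.51 slot [626.6  -7.8] like [730.4  -1.4]
```

View pics/wB_q.png

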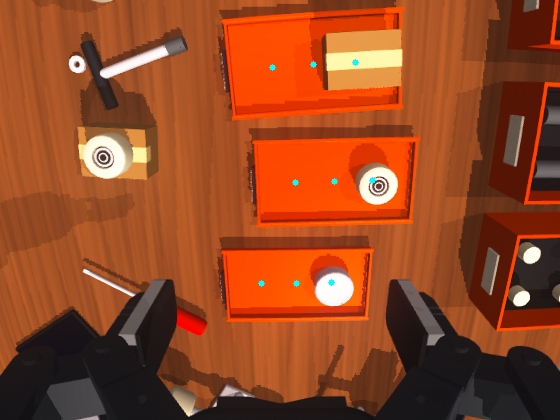

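View pics/wA_q.png

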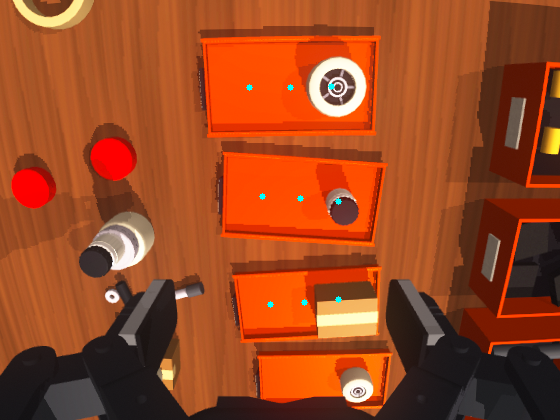

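```bash
cat > t4.py <<'E'
from h import *
import pickle
for t in ["wA","wB"]:
    im=cv2.imread(f"pics/{t}.png")
    x0,y0=(0,130) if t=="wA" else (50,30)
    c=im[y0:y0+170,x0:x0+230]
    cv2.imwrite(f"pics/{t}_z.png",cv2.resize(c,None,fx=3.4,fy=3.4,interpolation=cv2.INTER_CUBIC))
E
python3 t4.py
```

```text
(no output)
```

View pics/wA_z.png

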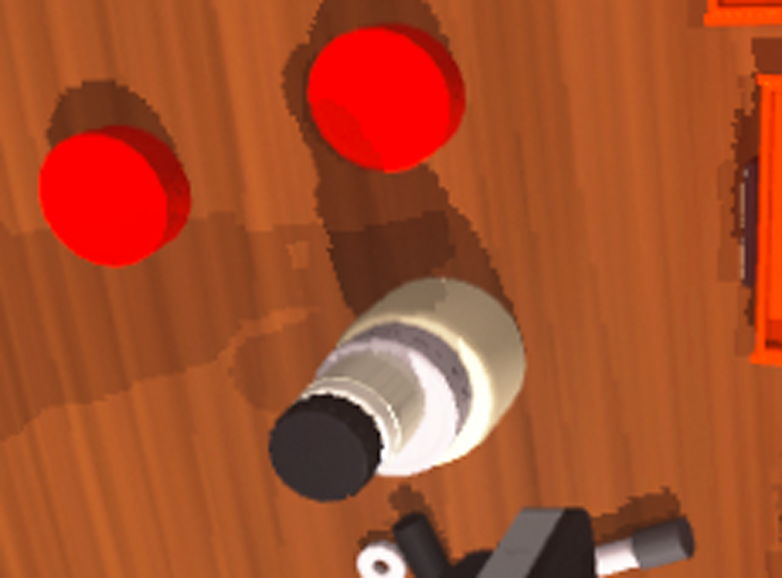

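View pics/wB_z.png

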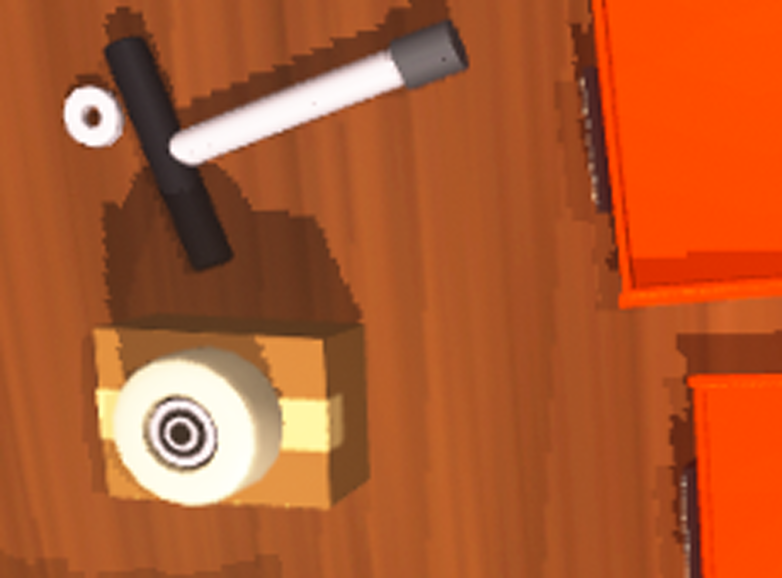

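```bash
cat > t5.py <<'E'
from h import *
import pickle
oA=pickle.load(open("pics/wA.pkl","rb"));oB=pickle.load(open("pics/wB.pkl","rb"))
def A(x,y,z): return (plane("wrist",[[x/3.4-.35,130+y/3.4-.35]],z,oA)[0]*1000).round(1)
def B(x,y,z): return (plane("wrist",[[50+x/3.4-.35,30+y/3.4-.35]],z,oB)[0]*1000).round(1)
print("cap",A(327,447,.12)); 
print("wheel right/btm edge bottom", A(525,370,.024))
print("red",A(378,95,.022),A(105,197,.022))
print("street",B(180,433,.08), "hammer tip",B(215,265,.005))
q=np.array([B(*p,.048) for p in [(94,329),(323,341),(330,508),(108,498)]]);print(q.tolist(),q.mean(0))
print([np.linalg.norm(q[i]-q[(i+1)%4]).round(1) for i in range(4)])
for i,j in [(0,1),(3,2)]: print(np.degrees(np.arctan2(*(q[j]-q[i])[1::-1])))
for i,j in [(3,0),(2,1)]: print(np.degrees(np.arctan2(*(q[j]-q[i])[1::-1]))-90)
E
python3 t5.py
python3 - <<'E'
import cv2
for n,(x,y,w,h) in {"scene":(190,160,220,130),"side":(180,130,150,180)}.items():
    im=cv2.imread(f"pics/{n}0.png");cv2.imwrite(f"pics/{n}_z.png",cv2.resize(im[y:y+h,x:x+w],None,fx=3.3,fy=3.3,interpolation=cv2.INTER_CUBIC))
E
```

```text
cap [428.2 120.5 120. ]
wheel right/btm edge bottom [463.8 107.8  24. ]
red [417.7 220.3  22. ] [296.7 180.8  22. ]
street [ 433.5 -102.4   80. ] hammer tip [419.8 -51.8   5. ]
[[391.1, -70.1, 48.0], [474.6, -76.8, 48.0], [470.1, -137.1, 48.0], [386.0, -131.8, 48.0]] [ 430.45 -103.95   48.  ]
[np.float64(83.8), np.float64(60.5), np.float64(84.3), np.float64(61.9)]
-4.5875572679048915
-3.6060235022973113
-4.72521394362893
-4.267893300290808
```

View pics/scene_z.png

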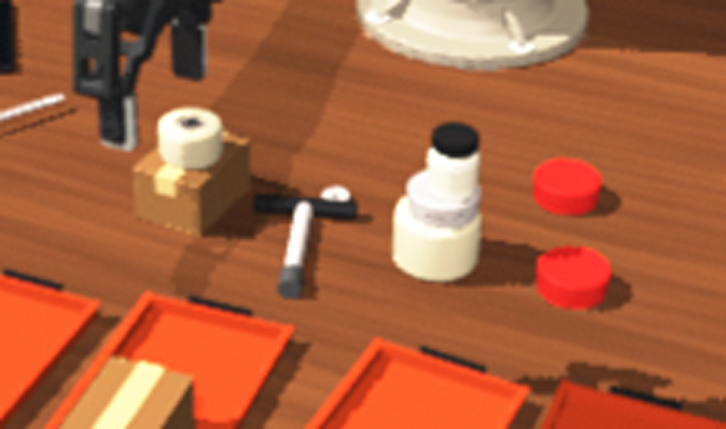

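View pics/side_z.png

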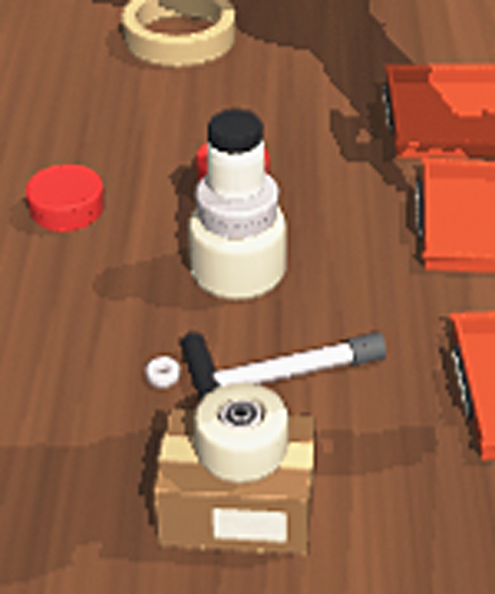

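```bash
cat > t6.py <<'E'
from h import *
import pickle
oA=pickle.load(open("pics/wA.pkl","rb"));oB=pickle.load(open("pics/wB.pkl","rb"))
f=lambda n,x,y,ox,oy,z:(plane(n,[[ox+x/3.3-.35,oy+y/3.3-.35]],z)[0]*1000).round(1)
print("cap",f("scene",455,136,190,160,.12),f("side",236,129,180,130,.12))
print("street",f("scene",190,123,190,160,.08),f("side",241,412,180,130,.08))
# like carton etc in wB at top heights
P=lambda x,y,z:(plane("wrist",[[x,y]],z,oB)[0]*1000).round(1)
print("like tin",P(334,287,.025),"like street",P(378,186,.035),"like carton",P(363,60,.051))
Q=lambda x,y,z:(plane("wrist",[[x,y]],z,oA)[0]*1000).round(1)
print("like big",Q(338,87.5,.051),"like jar",Q(344,211,.053))
E
python3 t6.py
```

```text
cap [428.2 118.6 120. ] [425.5 108.3 120. ]
street [ 435. -102.   80.] [ 433.7 -103.9   80. ]
like tin [ 710.5 -304.1   25. ] like street [ 760.  -152.5   35. ] like carton [729.7  -1.7  51. ]
like big [703.5 305.2  51. ] like jar [717.  157.4  53. ]
```

Request:
{"op": "servo_tool", "data": {
  "increments": [0,0,10,0,0,0.18,85,0,0,10,0,0,0.18,85,0,0,10,0,0,0.18,85,0,0,10,0,0,0.18,85,0,0,10,0,0,0.18,85,0,0,10,0,0,0.18,85,0,0,10,0,0,0.18,85,0,0,10,0,0,0.18,85]
}}

```text
clock: 3.25
tcp_pos: [0.6387, -0.0989, 0.2704]
orientation: [2.357, -2.077, -0.002]
contact_force: [-0.3, -0.2, 0.0]
grip_width: 0.085
```

Request:
{"op": "servo_tool", "data": {
  "increments": [0,0,0,0,0,0.131,85,-1,33,0,0,0,0,85,-1,40,0,0,0,0,85,-1,40,0,0,0,0,85,-1,40,0,0,0,0,85,-1,40,0,0,0,0,85,0,12,0,0,0,0,85,0,0,0,0,0,0,85]
}}

```text
clock: 4.25
tcp_pos: [0.434, -0.0945, 0.2715]
orientation: [-2.221, 2.22, -0.0]
contact_force: [-0.4, 0.5, 0.4]
grip_width: 0.0852
```

```bash
python3 snap.py wrist wC; python3 -c "
from h import *
o=get_obs();print(R.from_rotvec(o['orientation']).as_matrix().round(3), o['joints'].round(2))"
```

```text
4.25 [ 0.434  -0.0945  0.2715] [-2.2213e+00  2.2202e+00 -3.0000e-04] [-0.44  0.5   0.41] 0.0852
[[ 0.001 -1.     0.001]
 [-1.    -0.001  0.   ]
 [-0.    -0.001 -1.   ]] [-0.28  0.03  0.37  2.05 -0.01  1.06 -1.48]
```

View pics/wC.png

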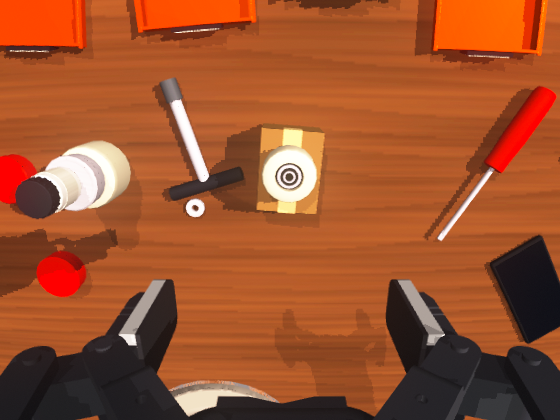

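```bash
cat > meas.py <<'E'
import sys,pickle
from h import *
# meas.py tag  x y z ...
t=sys.argv[1];o=pickle.load(open(f"pics/{t}.pkl","rb"));a=list(map(float,sys.argv[2:]))
for i in range(0,len(a),3): print(a[i:i+3],(plane("wrist",[a[i:i+2]],a[i+2],o)[0]*1000).round(1))
E
cat > zoom.py <<'E'
import sys,cv2
t,x,y,w,h,f=sys.argv[1],*map(float,sys.argv[2:]);x,y,w,h=map(int,(x,y,w,h))
im=cv2.imread(f"pics/{t}.png");cv2.imwrite(f"pics/{t}_z.png",cv2.resize(im[y:y+h,x:x+w],None,fx=f,fy=f,interpolation=cv2.INTER_CUBIC))
E
python3 zoom.py wC 0 100 350 220 2.2
python3 meas.py wC 289 176.5 .08   261 126 .048 325 133 .048 317 214 .048 257 211 .048  37 197 .12
```

```text
[289.0, 176.5, 0.08] [ 434.  -102.6   80. ]
[261.0, 126.0, 0.048] [476.5 -75.8  48. ]
[325.0, 133.0, 0.048] [ 469.8 -138.    48. ]
[317.0, 214.0, 0.048] [ 386.4 -132.6   48. ]
[257.0, 211.0, 0.048] [389.6 -70.3  48. ]
[37.0, 197.0, 0.12] [426.7 114.3 120. ]
```

View pics/wC_z.png

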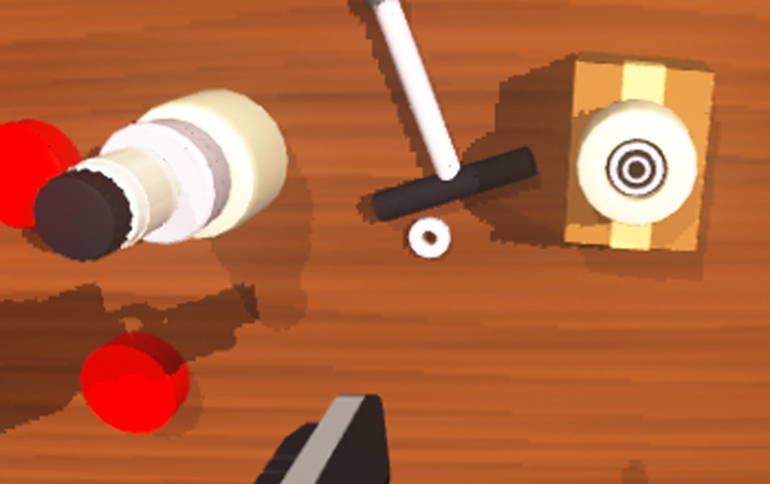

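Request:
{"op": "servo_tool", "data": {
  "increments": [2,0,40,0,0,0,75,2,0,40,0,0,0,75,2,0,40,0,0,0,75,2,0,35,0,0,0,75,0,0,30,0,0,0,75,0,0,20,0,0,0,75,0,0,10,0,0,0,75,0,0,4,0,0,0,75],
  "squeeze": 30
}}

```text
clock: 5.3
tcp_pos: [0.4346, -0.103, 0.0518]
orientation: [2.221, -2.221, -0.0]
contact_force: [0.1, 0.4, 0.1]
grip_width: 0.075
```

```bash
python3 snap.py wrist wD;python3 snap.py side sD
```

```text
5.3 [ 0.4346 -0.103   0.0518] [ 2.2212e+00 -2.2211e+00 -1.0000e-04] [0.13 0.36 0.14] 0.075
5.35 [ 0.4345 -0.103   0.0518] [ 2.2213 -2.2213  0.    ] [-0.1   0.19  0.04] 0.0751
```

View pics/sD.png

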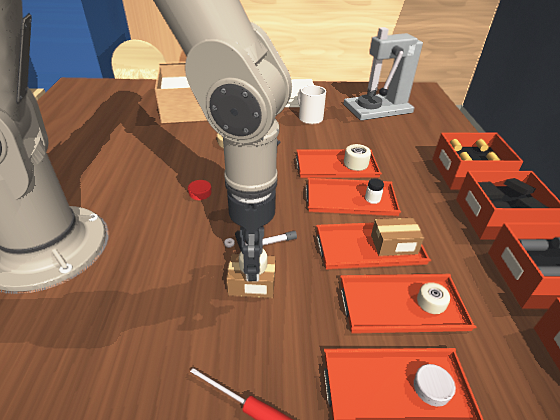

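View pics/wD.png

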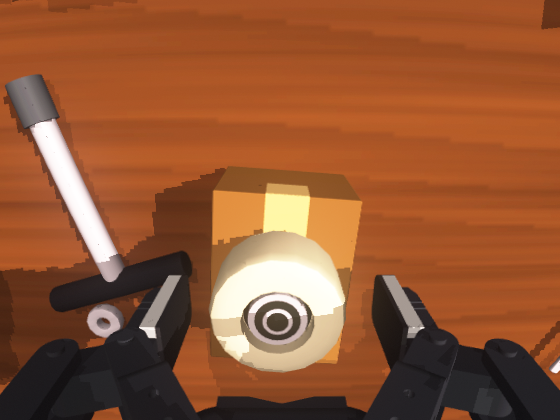

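Request:
{"op": "servo_tool", "data": {
  "increments": [0,0,0,0,0,0,62,0,0,0,0,0,0,55,0,0,0,0,0,0,44,0,0,0,0,0,0,44,0,0,0,0,0,0,44,0,0,0,0,0,0,44,0,0,-5,0,0,0,44,0,0,-15,0,0,0,44],
  "squeeze": 35
}}

```text
clock: 6.4
tcp_pos: [0.4334, -0.1029, 0.0726]
orientation: [2.22, -2.221, -0.002]
contact_force: [-0.2, 0.2, -0.5]
grip_width: 0.0513
```

```bash
python3 snap.py wrist wE
```

```text
6.4 [ 0.4334 -0.1029  0.0726] [ 2.2203e+00 -2.2211e+00 -1.7000e-03] [-0.21  0.18 -0.54] 0.0513
```

View pics/wE.png

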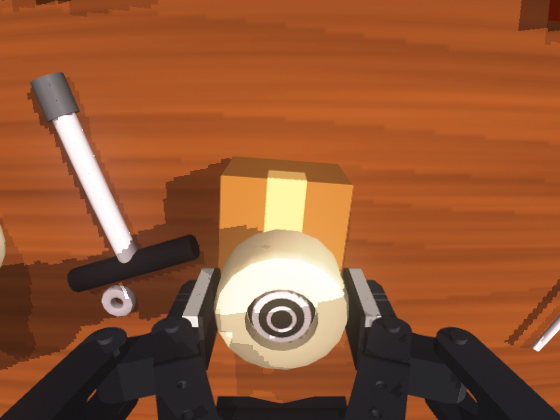

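Request:
{"op": "servo_tool", "data": {
  "increments": [0,0,-30,0,0,0,44,4,-20,-20,0,0,0,44,10,-40,0,0,0,0,44,10,-45,0,0,0,0,44,10,-45,0,0,0,0,44,10,-42,0,0,0,0,44,8,-26,0,0,0,0,44,0,-5,0,0,0,0,44]
}}

```text
clock: 7.45
tcp_pos: [0.6582, -0.1556, 0.1226]
orientation: [2.221, -2.222, 0.002]
contact_force: [0.4, 0.5, -0.7]
grip_width: 0.0507
```

```bash
python3 snap.py wrist wF
```

```text
7.45 [ 0.6582 -0.1556  0.1226] [ 2.2210e+00 -2.2219e+00  1.9000e-03] [ 0.39  0.46 -0.67] 0.0507
```

View pics/wF.png

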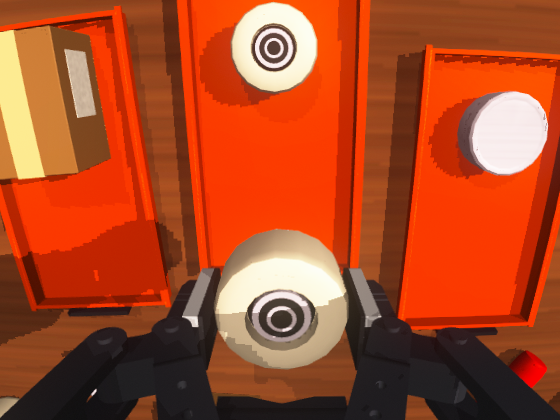

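```bash
python3 meas.py wF 274.5 47 .035  184 150 .018 365 150 .018  188 150 .003 359 150 .003  281 318 .130   513 131 .025  428 47 .018 403 326 .018 537 328 .018 
```

```text
[274.5, 47.0, 0.035] [ 760.6 -152.9   35. ]
[184.0, 150.0, 0.018] [697.7 -91.6  18. ]
[365.0, 150.0, 0.018] [ 697.6 -212.9   18. ]
[188.0, 150.0, 0.003] [695.2 -90.6   3. ]
[359.0, 150.0, 0.003] [ 695.  -211.9    3. ]
[281.0, 318.0, 0.13] [ 644.1 -156.6  130. ]
[513.0, 131.0, 0.025] [ 712.6 -310.2   25. ]
[428.0, 47.0, 0.018] [ 763.5 -249.3   18. ]
[403.0, 326.0, 0.018] [ 557.3 -253.9   18. ]
[537.0, 328.0, 0.018] [ 550.7 -370.8   18. ]
```

```bash
python3 - <<'E'
from h import *
import pickle
o=pickle.load(open("pics/wF.pkl","rb"));im=cv2.imread("pics/wF.png");hsv=cv2.cvtColor(im,cv2.COLOR_BGR2HSV)
d=np.load("pics/wF_d.npy");P=cloud("wrist",d,o)
for r in (120,150,180,200):
    s=hsv[r];m=((s[:,0]<11)|(s[:,0]>172))&(s[:,1]>215)&(s[:,2]>110)
    k=np.where(m[170:380])[0]+170
    print(r,k.min(),k.max(),plane("wrist",[[k.min()-.5,r],[k.max()+.5,r]],.015,o)[:,:2].round(4).tolist())
r=150
print([(c,im[r,c].tolist(),P[r,c].round(4).tolist()) for c in list(range(174,196,2))+list(range(350,374,2))])
E
python3 meas.py wF 281 318 .151; python3 zoom.py wF 160 0 230 270 2.2
```

```text
120 185 365 [[0.7173, -0.0927], [0.7171, -0.2126]]
150 188 364 [[0.6972, -0.0932], [0.697, -0.2132]]
180 191 363 [[0.6762, -0.0938], [0.6761, -0.2139]]
200 193 362 [[0.6617, -0.0941], [0.6616, -0.2141]]
[(174, [32, 72, 159], [0.695, -0.0801, 0.0015]), (176, [27, 63, 141], [0.6953, -0.082, 0.0032]), (178, [20, 45, 106], [0.6952, -0.0833, 0.0027]), (180, [18, 43, 106], [0.695, -0.0845, 0.0017]), (182, [19, 45, 107], [0.6951, -0.0861, 0.0022]), (184, [19, 45, 108], [0.6949, -0.0873, 0.0015]), (186, [21, 45, 109], [0.6952, -0.0891, 0.0029]), (188, [8, 50, 177], [0.6951, -0.0904, 0.0025]), (190, [0, 58, 251], [0.6975, -0.0954, 0.0169]), (192, [0, 58, 251], [0.6976, -0.0969, 0.0175]), (194, [0, 77, 252], [0.6973, -0.0979, 0.0161]), (350, [0, 38, 197], [0.6953, -0.2051, 0.0051]), (352, [0, 25, 131], [0.6956, -0.2062, 0.0069]), (354, [0, 20, 102], [0.6969, -0.2061, 0.0146]), (356, [0, 57, 250], [0.6972, -0.2072, 0.0161]), (358, [0, 59, 251], [0.697, -0.2088, 0.0149]), (360, [0, 58, 251], [0.6975, -0.2096, 0.0177]), (362, [0, 59, 251], [0.6976, -0.2107, 0.0184]), (364, [18, 69, 202], [0.6949, -0.2157, 0.0023]), (366, [32, 72, 159], [0.6948, -0.2173, 0.0016]), (368, [33, 72, 159], [0.6948, -0.2187, 0.0017]), (370, [32, 72, 158], [0.6947, -0.2203, 0.0011]), (372, [32, 71, 157], [0.6948, -0.2216, 0.0018])]
[281.0, 318.0, 0.151] [ 658.7 -156.6  151. ]
```

View pics/wF_z.png

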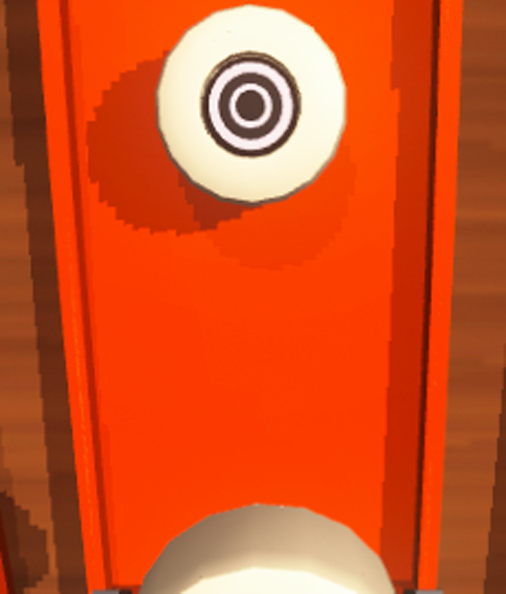

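Request:
{"op": "servo_tool", "data": {
  "increments": [-1,1,25,0,0,0,44,0,0,30,0,0,0,44,0,0,28,0,0,0,44,0,0,15,0,0,0,44,0,0,10,0,0,0,44,0,0,5,0,0,0,44,0,0,2,0,0,0,44,0,0,0,0,0,0,44]
}}

```text
clock: 8.5
tcp_pos: [0.6565, -0.1542, 0.0082]
orientation: [-2.221, 2.221, -0.001]
contact_force: [-1.0, 0.8, 2.2]
grip_width: 0.0513
```

```bash
python3 snap.py wrist wG
```

```text
8.5 [ 0.6565 -0.1542  0.0082] [-2.2205e+00  2.2212e+00 -1.5000e-03] [-1.01  0.84  2.17] 0.0513
```

View pics/wG.png

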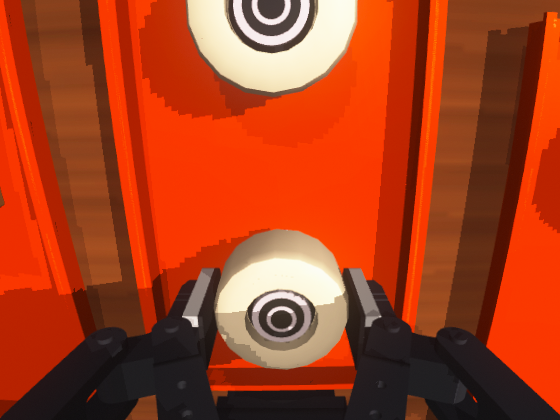

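Request:
{"op": "servo_tool", "data": {
  "increments": [0,0,1,0,0,0,44,0,0,0,0,0,0,53,0,0,0,0,0,0,58,0,0,0,0,0,0,66,0,0,0,0,0,0,70,0,0,-20,0,0,0,70,0,0,-45,0,0,0,70,0,0,-50,0,0,0,70]
}}

```text
clock: 9.55
tcp_pos: [0.6558, -0.1541, 0.1234]
orientation: [2.221, -2.222, -0.0]
contact_force: [1.2, 0.2, 0.4]
grip_width: 0.0697
```

```bash
python3 snap.py wrist wH
```

```text
9.55 [ 0.6558 -0.1541  0.1234] [ 2.2208e+00 -2.2218e+00 -1.0000e-04] [1.21 0.16 0.4 ] 0.0697
```

View pics/wH.png

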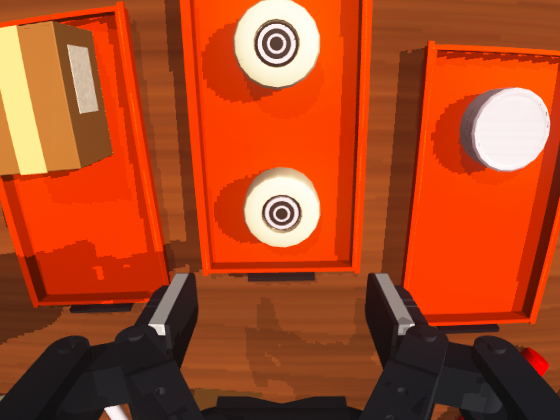

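```bash
python3 meas.py wH 281 213 .035 277 43.5 .035 203 272 .015 360 270 .015 515 126 .025 429 43 .015 403 322 .015 537 326 .015
```

```text
[281.0, 213.0, 0.035] [ 656.1 -155.1   35. ]
[277.0, 43.5, 0.035] [ 760.1 -152.8   35. ]
[203.0, 272.0, 0.015] [601.8 -95.8  15. ]
[360.0, 270.0, 0.015] [ 603.4 -214.8   15. ]
[515.0, 126.0, 0.025] [ 713.4 -310.    25. ]
[429.0, 43.0, 0.015] [ 763.8 -249.5   15. ]
[403.0, 322.0, 0.015] [ 555.9 -253.4   15. ]
[537.0, 326.0, 0.015] [ 547.4 -371.9   15. ]
```

Request:
{"op": "servo_tool", "data": {
  "increments": [-2,15,0,0,0,0,75,-8,35,0,0,0,0,75,-9,40,0,0,0,0,75,-9,40,0,0,0,0,75,-9,40,0,0,0,0,75,-9,35,0,0,0,0,75,-4,20,0,0,0,0,75,0,0,0,0,0,0.075,75]
}}

```text
clock: 10.6
tcp_pos: [0.4296, -0.1038, 0.1223]
orientation: [-2.133, 2.305, 0.001]
contact_force: [0.0, 0.2, 0.3]
grip_width: 0.075
```

```bash
python3 snap.py wrist wI
```

```text
10.6 [ 0.4296 -0.1038  0.1223] [-2.1328e+00  2.3049e+00  6.0000e-04] [0.04 0.15 0.35] 0.075
```

View pics/wI.png

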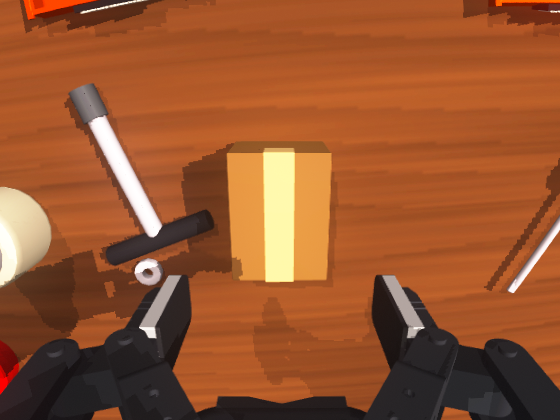

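```bash
python3 - <<'E'
from h import *
import pickle
o=pickle.load(open("pics/wI.pkl","rb"))
q=plane("wrist",[[228,153],[331,153],[327,279],[231.5,279]],.048,o)[:,:2]*1000
print(q.round(1).tolist(),q.mean(0),[np.linalg.norm(q[i]-q[(i+1)%4]).round(1) for i in range(4)])
Rm=R.from_rotvec(o["orientation"]).as_matrix()
dd=np.append((q.mean(0)/1000-o["tcp_pos"][:2]),0)@Rm*1000;print("tool shift",dd, np.degrees(np.arctan2(Rm[1,0],Rm[0,0])), [np.degrees(np.arctan2(*(q[i]-q[j])[::-1])) for i,j in((1,0),(2,3))])
E
```

```text
[[474.6, -77.0], [469.9, -137.3], [386.8, -131.7], [391.6, -69.0]] [ 430.70017134 -103.75350233] [np.float64(60.5), np.float64(83.3), np.float64(62.9), np.float64(83.4)]
tool shift [-1.29892011e-01 -1.04392213e+00  8.22068379e-04] -94.43997014925054 [np.float64(-94.45082492733555), np.float64(-94.39404397252034)]
```

Request:
{"op": "servo_tool", "data": {
  "increments": [0,-1,25,0,0,0,71,0,0,30,0,0,0,71,0,0,25,0,0,0,71,0,0,15,0,0,0,71,0,0,8,0,0,0,71,0,0,2,0,0,0,71,0,0,0,0,0,0,65,0,0,0,0,0,0,54],
  "squeeze": 40
}}

```text
clock: 11.65
tcp_pos: [0.4325, -0.104, 0.0171]
orientation: [-2.136, 2.303, -0.001]
contact_force: [-0.2, -0.2, 4.7]
grip_width: 0.0612
```

Request:
{"op": "servo_tool", "data": {
  "increments": [0,0,0,0,0,0,54,0,0,0,0,0,0,54,0,0,0,0,0,0,54,0,0,-5,0,0,0,54,0,0,-15,0,0,0,54,0,0,-30,0,0,0,54,0,0,-25,0,0,0,54,0,0,0,0,0,-0.136,54]
}}

```text
clock: 12.65
tcp_pos: [0.4334, -0.1042, 0.0938]
orientation: [-2.289, 2.148, -0.005]
contact_force: [0.8, 0.2, -1.3]
grip_width: 0.0613
```

```bash
python3 snap.py wrist wJ
```

```text
12.65 [ 0.4334 -0.1042  0.0938] [-2.2891  2.1476 -0.0053] [ 0.76  0.24 -1.28] 0.0613
```

View pics/wJ.png

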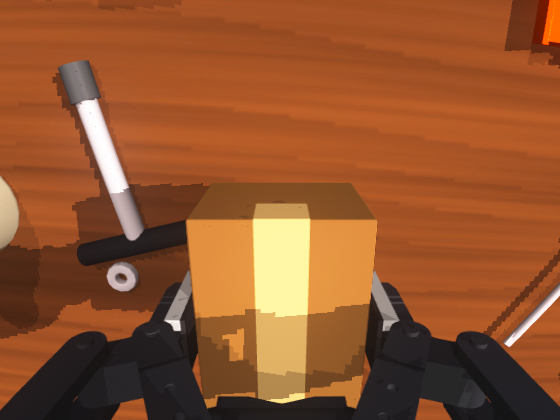

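Request:
{"op": "servo_tool", "data": {
  "increments": [-4,-12,-5,0,0,0,54,-12,-30,0,0,0,0,54,-16,-36,0,0,0,0,54,-16,-38,0,0,0,0,54,-16,-38,0,0,0,0,54,-14,-31,0,0,0,0,54,-6,-15,0,0,0,0,54,0,0,0,0,0,0,54]
}}

```text
clock: 13.7
tcp_pos: [0.6268, -0.0075, 0.096]
orientation: [2.288, -2.152, -0.0]
contact_force: [-0.1, 0.5, -1.8]
grip_width: 0.0613
```

```bash
python3 snap.py wrist wK
```

```text
13.7 [ 0.6268 -0.0075  0.096 ] [ 2.2876e+00 -2.1525e+00 -1.0000e-04] [-0.08  0.51 -1.83] 0.0613
```

View pics/wK.png

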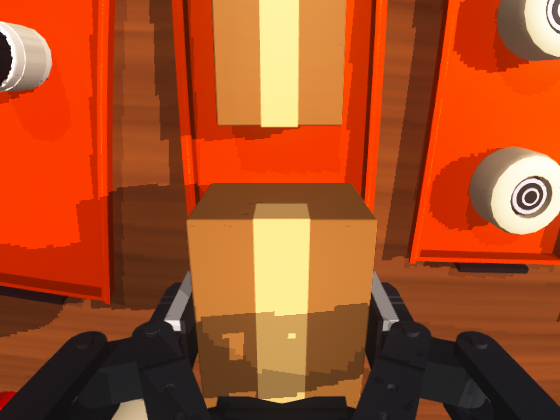

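```bash
python3 meas.py wK 217 124 .051 342 125 .051 187.5 219 .127 376.5 219 .127 263 5 .051 300 5 .051 261.5 125 .051 299 125 .051 
python3 - <<'E'
from h import *
import pickle
o=pickle.load(open("pics/wK.pkl","rb"));im=cv2.imread("pics/wK.png");hsv=cv2.cvtColor(im,cv2.COLOR_BGR2HSV)
for r in (60,110,150,170):
    s=hsv[r];m=((s[:,0]<11)|(s[:,0]>172))&(s[:,1]>215)&(s[:,2]>110)
    k=np.where(m[160:390])[0]+160
    w=plane("wrist",[[k.min()-.5,r],[k.max()+.5,r]],.015,o)[:,:2];print(r,k.min(),k.max(),w.round(4).tolist(),w.mean(0))
E
```

```text
[217.0, 124.0, 0.051] [687.2  27.1  51. ]
[342.0, 125.0, 0.051] [690.4 -35.1  51. ]
[187.5, 219.0, 0.127] [664.8  24.  127. ]
[376.5, 219.0, 0.127] [668.5 -37.  127. ]
[263.0, 5.0, 0.051] [743.2   6.8  51. ]
[300.0, 5.0, 0.051] [744.2 -10.2  51. ]
[261.5, 125.0, 0.051] [687.9   4.9  51. ]
[299.0, 125.0, 0.051] [689.1 -13.7  51. ]
60 175 384 [[0.7182, 0.0579], [0.7254, -0.0617]] [ 0.72184807 -0.00188657]
110 179 381 [[0.6902, 0.0558], [0.6974, -0.0636]] [ 0.69379666 -0.0038533 ]
150 181 378 [[0.6664, 0.055], [0.6737, -0.0649]] [ 0.67004321 -0.00496352]
170 183 376 [[0.654, 0.054], [0.6613, -0.0654]] [ 0.65765378 -0.00569801]
```

Request:
{"op": "servo_tool", "data": {
  "increments": [-1,-1,20,0,0,0,54,0,0,25,0,0,0,54,0,0,15,0,0,0,54,0,0,8,0,0,0,54,0,0,5,0,0,0,54,0,0,2,0,0,0,54,0,0,0,0,0,0,54,0,0,0,0,0,0,54]
}}

```text
clock: 14.75
tcp_pos: [0.6279, -0.0069, 0.0218]
orientation: [-2.287, 2.152, -0.001]
contact_force: [-0.3, 0.2, -1.8]
grip_width: 0.0615
```

```bash
python3 snap.py wrist wL
```

```text
14.75 [ 0.6279 -0.0069  0.0218] [-2.2874e+00  2.1524e+00 -9.0000e-04] [-0.31  0.23 -1.82] 0.0615
```

View pics/wL.png

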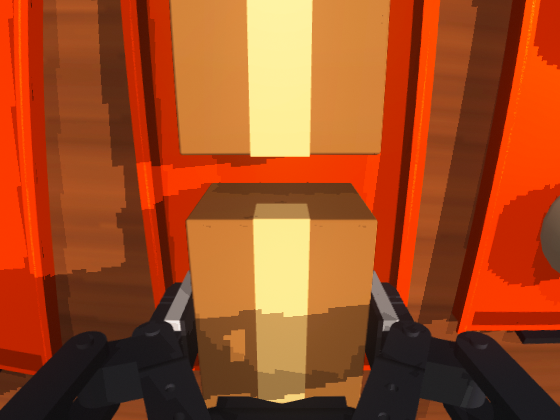

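Request:
{"op": "servo_tool", "data": {
  "increments": [0,0,1.5,0,0,0,54,0,0,0.5,0,0,0,54,0,0,0,0,0,0,62,0,0,0,0,0,0,66,0,0,0,0,0,0,72,0,0,0,0,0,0,75,0,0,-20,0,0,0,75,0,0,-50,0,0,0,75]
}}

```text
clock: 15.8
tcp_pos: [0.6259, -0.0069, 0.0891]
orientation: [2.286, -2.151, -0.004]
contact_force: [1.4, 0.2, 1.2]
grip_width: 0.0747
```

```bash
python3 snap.py wrist wM
```

```text
15.8 [ 0.6259 -0.0069  0.0891] [ 2.2856 -2.1506 -0.0044] [1.45 0.17 1.15] 0.0747
```

View pics/wM.png

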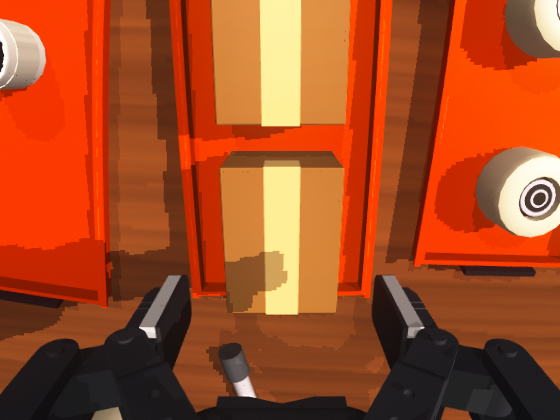

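```bash
python3 - <<'E'
from h import *
import pickle
o=pickle.load(open("pics/wM.pkl","rb"))
q=plane("wrist",[[220.5,168],[343.5,168],[336.5,312],[228,312.5]],.051,o)[:,:2]*1000
print(q.round(1).tolist(),q.mean(0),[np.linalg.norm(q[i]-q[(i+1)%4]).round(1) for i in range(4)],[np.degrees(np.arctan2(*(q[i]-q[j])[::-1]))for i,j in((0,3),(1,2))])
print((plane("wrist",[[215.5,124],[345,125]],.051,o)[:,:2]*1000).round(1))
E
```

```text
[[665.4, 24.5], [669.1, -36.4], [585.7, -42.1], [581.6, 19.7]] [625.42500862  -8.55444636] [np.float64(61.0), np.float64(83.6), np.float64(62.0), np.float64(84.0)] [np.float64(3.2727068206271195), np.float64(3.9281088321320916)]
[[686.8  27.2]
 [690.1 -34.8]]
```

Request:
{"op": "servo_tool", "data": {
  "increments": [0,0,-45,0,0,0.061,75,0,0,-60,0,0,0,75,-20,30,-50,0,0,0,75,-26,42,0,0,0,0,75,-26,42,0,0,0,0,75,-26,42,0,0,0,0,75,-22,32,0,0,0,0,75,-6,10,0,0,0,0,75]
}}

```text
clock: 16.85
tcp_pos: [0.428, 0.1202, 0.2454]
orientation: [-2.223, 2.217, 0.001]
contact_force: [-0.5, -0.1, 0.4]
grip_width: 0.075
```

```bash
python3 snap.py wrist wN
```

```text
16.85 [0.428  0.1202 0.2454] [-2.2226e+00  2.2175e+00  7.0000e-04] [-0.46 -0.07  0.38] 0.075
```

View pics/wN.png

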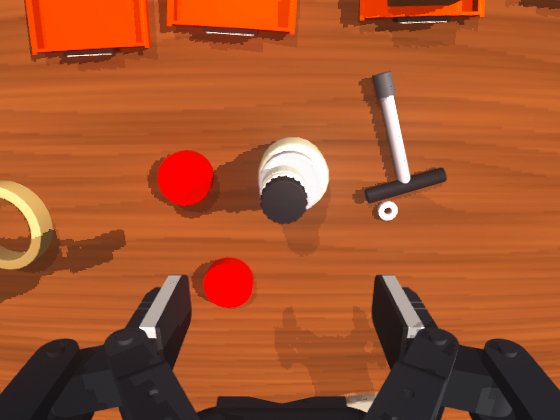

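```bash
python3 zoom.py wN 130 120 230 200 3.4
```

```text
(no output)
```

View pics/wN_z.png

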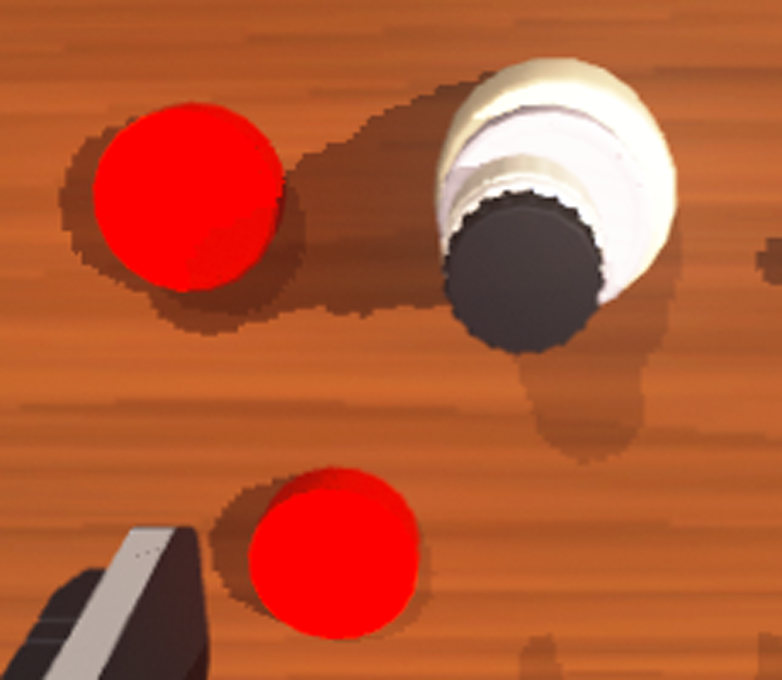

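```bash
python3 meas.py wN 283.8 201.1 .12 290.5 180.6 .07 293.5 170 .036   187 178 .022 229.5 285.5 .022
```

```text
[283.8, 201.1, 0.12] [425.1 117.4 120. ]
[290.5, 180.6, 0.07] [428.4 111.3  70. ]
[293.5, 170.0, 0.036] [430.3 107.7  36. ]
[187.0, 178.0, 0.022] [418.8 214.9  22. ]
[229.5, 285.5, 0.022] [295.8 177.   22. ]
```

Request:
{"op": "servo_tool", "data": {
  "increments": [2,2,30,0,0,0,65,0,0,35,0,0,0,65,0,0,25,0,0,0,65,0,0,12,0,0,0,65,0,0,4,0,0,0,65,0,0,0,0,0,0,65,0,0,0,0,0,0,65,0,0,0,0,0,0,65]
}}

```text
clock: 17.9
tcp_pos: [0.4279, 0.1173, 0.1389]
orientation: [-2.22, 2.221, -0.0]
contact_force: [-0.5, -0.1, -0.3]
grip_width: 0.0646
```

```bash
python3 snap.py wrist wO
```

```text
17.9 [0.4279 0.1173 0.1389] [-2.2204e+00  2.2207e+00 -5.0000e-04] [-0.53 -0.15 -0.29] 0.0646
```

View pics/wO.png

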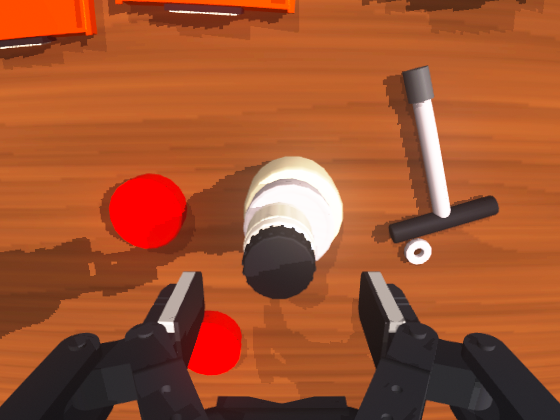

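```bash
python3 meas.py wO 279 263.5 .12 
```

```text
[279.0, 263.5, 0.12] [426.7 117.2 120. ]
```

Request:
{"op": "servo_tool", "data": {
  "increments": [0,1,20,0,0,0,60,0,0,20,0,0,0,58,0,0,13,0,0,0,56,0,0,7,0,0,0,54,0,0,3,0,0,0,52,0,0,0,0,0,0,46,0,0,0,0,0,0,40,0,0,0,0,0,0,30],
  "squeeze": 30
}}

```text
clock: 18.95
tcp_pos: [0.4269, 0.1173, 0.0758]
orientation: [-2.221, 2.221, -0.0]
contact_force: [-0.8, -0.3, 4.9]
grip_width: 0.0371
```

Request:
{"op": "servo_tool", "data": {
  "increments": [0,0,0,0,0,0,30,0,0,0,0,0,0,30,0,0,0,0,0,0,30,0,0,-4,0,0,0,30,0,0,-10,0,0,0,30,0,0,-20,0,0,0,30,0,0,-20,0,0,0,30,0,0,-5,0,0,0,30]
}}

```text
clock: 19.95
tcp_pos: [0.4273, 0.1174, 0.1357]
orientation: [-2.219, 2.22, -0.001]
contact_force: [-0.7, 0.4, -0.9]
grip_width: 0.0372
```

```bash
python3 snap.py wrist wP;python3 snap.py side sP; python3 zoom.py sP 150 60 250 200 3
```

```text
19.95 [0.4273 0.1174 0.1357] [-2.2193e+00  2.2199e+00 -1.1000e-03] [-0.69  0.41 -0.85] 0.0372
20.0 [0.4271 0.1174 0.1355] [-2.2197e+00  2.2200e+00 -8.0000e-04] [ 0.5  -0.77 -0.47] 0.0369
```

View pics/wP.png

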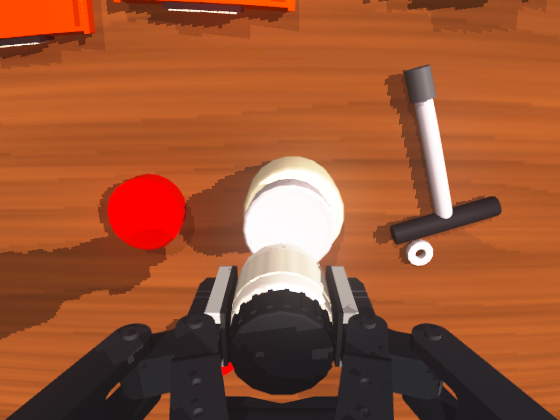

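View pics/sP_z.png

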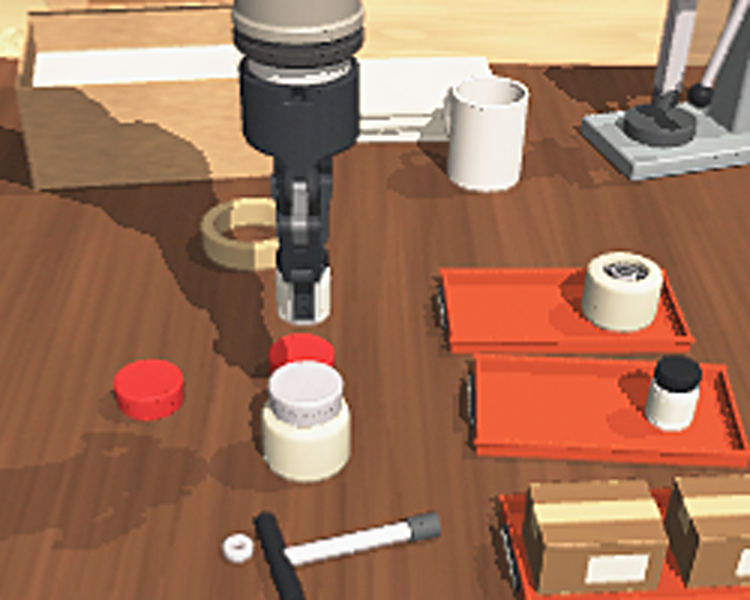

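Request:
{"op": "servo_tool", "data": {
  "increments": [-2,-12,0,0,0,0,30,-7,-30,0,0,0,0,30,-9,-36,0,0,0,0,30,-9,-36,0,0,0,0,30,-9,-36,0,0,0,0,30,-6,-26,0,0,0,0,30,-2,-10,0,0,0,0,30,0,0,0,0,0,0,30]
}}

```text
clock: 21.05
tcp_pos: [0.6124, 0.1607, 0.1333]
orientation: [2.22, -2.221, -0.001]
contact_force: [-1.5, -0.6, -1.4]
grip_width: 0.0371
```

```bash
python3 snap.py wrist wQ
python3 - <<'E'
from h import *
import pickle
o=pickle.load(open("pics/wQ.pkl","rb"));im=cv2.imread("pics/wQ.png");hsv=cv2.cvtColor(im,cv2.COLOR_BGR2HSV)
for r in (100,150,200,230):
    s=hsv[r];m=((s[:,0]<11)|(s[:,0]>172))&(s[:,1]>215)&(s[:,2]>110)
    k=np.where(m[150:400])[0]+150
    w=plane("wrist",[[k.min()-.5,r],[k.max()+.5,r]],.015,o)[:,:2];print(r,k.min(),k.max(),w.round(4).tolist(),w.mean(0))
E
```

```text
21.05 [0.6124 0.1607 0.1333] [ 2.2199e+00 -2.2210e+00 -6.0000e-04] [-1.53 -0.56 -1.39] 0.0371
100 150 371 [[0.6841, 0.2497], [0.6835, 0.098]] [0.68382353 0.17381991]
150 150 364 [[0.6496, 0.2531], [0.6492, 0.1007]] [0.6493649  0.17688493]
200 150 357 [[0.6124, 0.2571], [0.6122, 0.1034]] [0.61227158 0.18025959]
230 150 353 [[0.5884, 0.2598], [0.5884, 0.1049]] [0.58844604 0.18238784]
```

View pics/wQ.png

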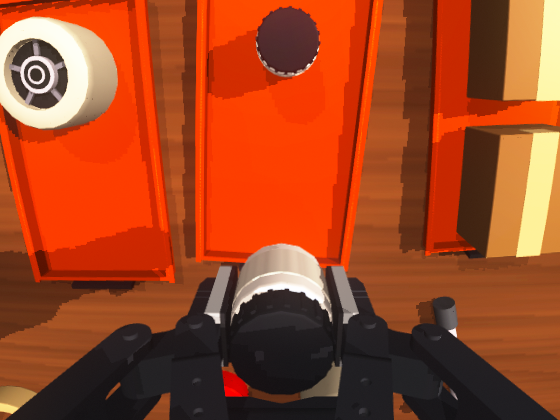

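```bash

python3 - <<'E'
from h import *
import pickle
o=pickle.load(open("pics/wQ.pkl","rb"));im=cv2.imread("pics/wQ.png");hsv=cv2.cvtColor(im,cv2.COLOR_BGR2HSV)
for r in (60,100,150,200,230):
    s=hsv[r];m=((s[:,0]<11)|(s[:,0]>172))&(s[:,1]>215)&(s[:,2]>110)
    k=np.where(m[185:400])[0]+185
    w=plane("wrist",[[k.min()-.5,r],[k.max()+.5,r]],.015,o)[:,:2];print(r,k.min(),k.max(),w.round(4).tolist(),w.mean(0))
E
python3 meas.py wQ 288.5 39 .053 195 263 .015 350 266 .015
```

```text
60 196 376 [[0.7096, 0.2163], [0.7096, 0.0962]] [0.70956605 0.1562263 ]
100 195 371 [[0.6836, 0.2185], [0.6835, 0.098]] [0.68356626 0.15822711]
150 195 364 [[0.6493, 0.2207], [0.6492, 0.1007]] [0.64921238 0.16070377]
200 195 357 [[0.6123, 0.2233], [0.6122, 0.1034]] [0.61223468 0.16338139]
230 195 353 [[0.5885, 0.2251], [0.5884, 0.1049]] [0.58848799 0.16503097]
[288.5, 39.0, 0.053] [718.1 155.4  53. ]
[195.0, 263.0, 0.015] [560.8 226.9  15. ]
[350.0, 266.0, 0.015] [558.1 105.7  15. ]
```

Request:
{"op": "servo_tool", "data": {
  "increments": [-2,-1,25,0,0,0,30,0,0,32,0,0,0,30,0,0,32,0,0,0,30,0,0,20,0,0,0,30,0,0,9,0,0,0,30,0,0,4,0,0,0,30,0,0,2,0,0,0,30,0,0,0,0,0,0,30]
}}

```text
clock: 22.1
tcp_pos: [0.614, 0.1632, 0.011]
orientation: [-2.22, 2.221, -0.001]
contact_force: [-0.2, -0.1, -1.4]
grip_width: 0.0371
```

```bash
python3 snap.py wrist wR
```

```text
22.1 [0.614  0.1632 0.011 ] [-2.2204e+00  2.2211e+00 -7.0000e-04] [-0.21 -0.14 -1.39] 0.0371
```

View pics/wR.png

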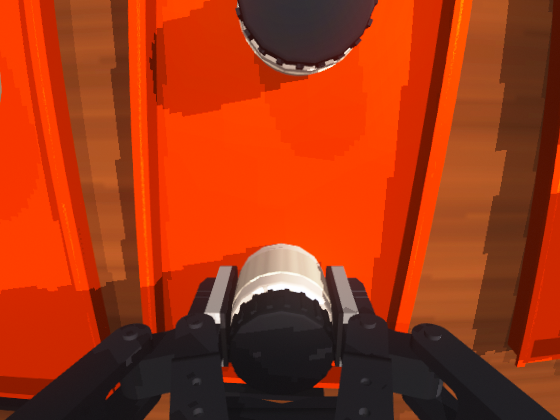

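Request:
{"op": "servo_tool", "data": {
  "increments": [0,0,1.5,0,0,0,30,0,0,0.7,0,0,0,30,0,0,0,0,0,0,38,0,0,0,0,0,0,42,0,0,0,0,0,0,50,0,0,0,0,0,0,60,0,0,0,0,0,0,66,0,0,-25,0,0,0,66]
}}

```text
clock: 23.15
tcp_pos: [0.6119, 0.1626, 0.0316]
orientation: [2.219, -2.219, -0.003]
contact_force: [-0.0, -0.3, 1.7]
grip_width: 0.0662
```

Request:
{"op": "servo_tool", "data": {
  "increments": [0,0,-50,0,0,0,66,0,0,-50,0,0,0,66,0,0,-10,0,0,0,66,5,20,0,0,0,0,66,10,30,0,0,0,0,66,10,30,0,0,0,0,66,5,15,0,0,0,0,66,0,0,0,0,0,0,66]
}}

```text
clock: 24.15
tcp_pos: [0.518, 0.1329, 0.1429]
orientation: [2.221, -2.221, -0.001]
contact_force: [0.7, -0.6, -0.6]
grip_width: 0.0661
```

```bash
python3 snap.py wrist wS
```

```text
24.15 [0.518  0.1329 0.1429] [ 2.2209e+00 -2.2214e+00 -6.0000e-04] [ 0.69 -0.65 -0.62] 0.0661
```

View pics/wS.png

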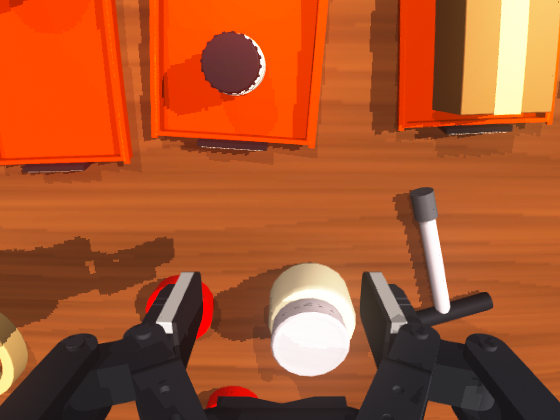

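```bash
python3 zoom.py wS 240 240 150 150 5;python3 meas.py wS 231 62 .053 310.5 338 .07
```

```text
[231.0, 62.0, 0.053] [612.1 161.4  53. ]
[310.5, 338.0, 0.07] [431.  111.4  70. ]
```

View pics/wS_z.png

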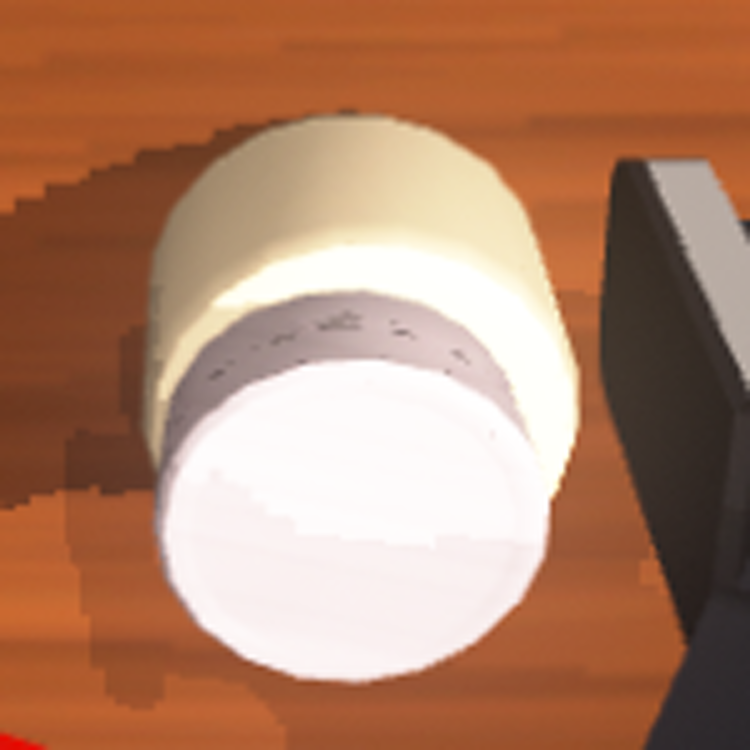

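```bash
python3 - <<'E'
from h import *
import pickle
o=pickle.load(open("pics/wS.pkl","rb"))
f=lambda x,y,z:(plane("wrist",[[240+x/5-.4,240+y/5-.4]],z,o)[0,:2]*1000).round(1)
print("tin l,r,t,b",[f(x,y,.07) for x,y in((162,525),(549,515),(352,360),(355,682))])
print("wheel top edge",f(385,242,.048),"right",f(577,395,.044), "bottom outline top",f(340,113,.0))
E
```

```text
tin l,r,t,b [array([425.4, 138.3]), array([426.8,  83.7]), array([452.8, 112.3]), array([396.8, 110.3])]
wheel top edge [458.2 106.1] right [428.6  75.2] bottom outline top [454.9 109.4]
```

Request:
{"op": "servo_tool", "data": {
  "increments": [5,20,0,0,0,0,75,6,26,0,0,0,0,75,6,27,10,0,0,0,75,5,20,20,0,0,0,75,0,0,25,0,0,0,75,0,0,20,0,0,0,75,0,0,13,0,0,0,75,0,0,4,0,0,0,75]
}}

```text
clock: 25.2
tcp_pos: [0.426, 0.1112, 0.0505]
orientation: [2.221, -2.221, 0.0]
contact_force: [-0.7, 1.2, 0.4]
grip_width: 0.075
```

```bash
python3 snap.py wrist wT
```

```text
25.2 [0.426  0.1112 0.0505] [ 2.2208 -2.2213  0.    ] [-0.7   1.19  0.4 ] 0.075
```

View pics/wT.png

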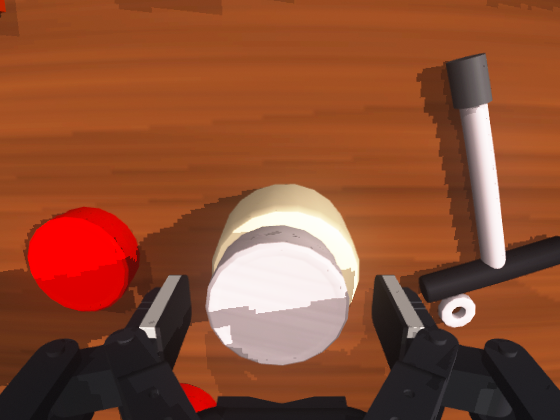

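```bash
python3 meas.py wT 278 303 .07 278 241 .07 278 365 .07 207 303 .07 349 303 .07
```

```text
[278.0, 303.0, 0.07] [427.2 111.3  70. ]
[278.0, 241.0, 0.07] [453.3 111.2  70. ]
[278.0, 365.0, 0.07] [397.  111.4  70. ]
[207.0, 303.0, 0.07] [427.1 138.8  70. ]
[349.0, 303.0, 0.07] [427.1  83.8  70. ]
```

Request:
{"op": "servo_tool", "data": {
  "increments": [0,1,1,0,0,0,70,0,0,0,0,0,0,64,0,0,0,0,0,0,58,0,0,0,0,0,0,48,0,0,0,0,0,0,48,0,0,0,0,0,0,48,0,0,0,0,0,0,48,0,0,-3,0,0,0,48],
  "squeeze": 35
}}

```text
clock: 26.25
tcp_pos: [0.4245, 0.1111, 0.0533]
orientation: [-2.221, 2.221, -0.0]
contact_force: [-0.8, -0.6, -0.6]
grip_width: 0.0544
```

Request:
{"op": "servo_tool", "data": {
  "increments": [0,0,-6,0,0,0,48,0,0,-15,0,0,0,48,0,0,-20,0,0,0,48,0,0,-15,0,0,0,48,0,0,-5,0,0,0,48,0,0,0,0,0,0,48,0,0,0,0,0,0,48,0,0,0,0,0,0,48]
}}

```text
clock: 27.25
tcp_pos: [0.4242, 0.1109, 0.1136]
orientation: [2.22, -2.221, -0.0]
contact_force: [0.4, 0.3, -0.9]
grip_width: 0.0544
```

```bash
python3 snap.py wrist wU;python3 snap.py side sU; python3 zoom.py sU 150 60 250 200 3
```

```text
27.25 [0.4242 0.1109 0.1136] [ 2.2204e+00 -2.2210e+00 -5.0000e-04] [ 0.4   0.31 -0.91] 0.0544
27.3 [0.4242 0.1109 0.1137] [ 2.2204e+00 -2.2211e+00 -4.0000e-04] [ 0.34 -0.63 -1.48] 0.0544
```

View pics/wU.png

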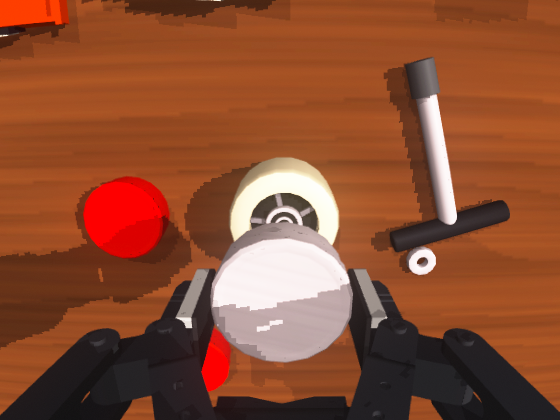

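View pics/sU_z.png

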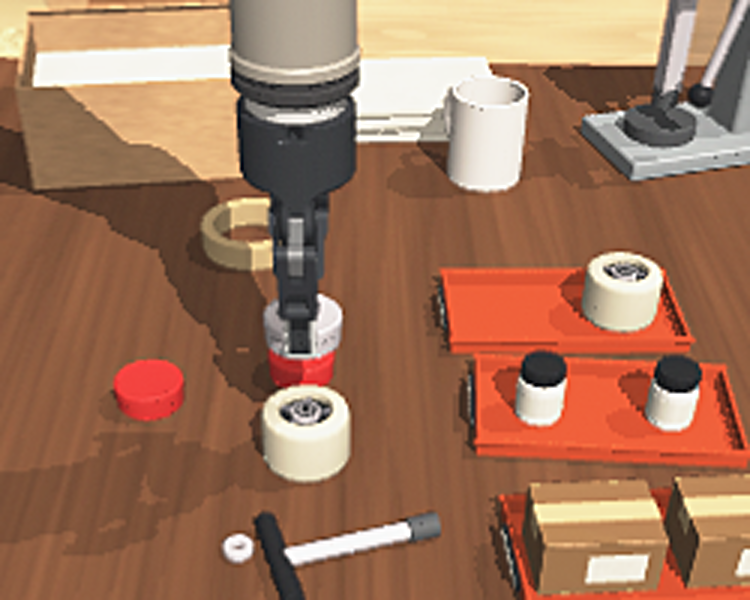

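Request:
{"op": "servo_tool", "data": {
  "increments": [12,-4,0,0,0,0,48,26,-10,0,0,0,0,48,36,-15,0,0,0,0,48,40,-18,0,0,0,0,48,40,-18,0,0,0,0,48,40,-18,0,0,0,0,48,40,-18,0,0,0,0,48,40,-18,0,0,0,0,48]
}}

```text
clock: 28.35
tcp_pos: [0.5436, -0.1654, 0.1139]
orientation: [2.22, -2.222, -0.0]
contact_force: [0.6, -0.8, -1.0]
grip_width: 0.0545
```

Request:
{"op": "servo_tool", "data": {
  "increments": [40,-18,0,0,0,0,48,40,-18,0,0,0,0,48,36,-15,0,0,0,0,48,22,-9,0,0,0,0,48,8,-3,0,0,0,0,48,0,0,0,0,0,0,48,0,0,0,0,0,0,48,0,0,0,0,0,0,48]
}}

```text
clock: 29.35
tcp_pos: [0.6065, -0.3077, 0.1141]
orientation: [-2.222, 2.22, 0.001]
contact_force: [0.5, 0.3, -1.3]
grip_width: 0.0547
```

```bash
python3 snap.py wrist wV
```

```text
29.35 [ 0.6065 -0.3077  0.1141] [-2.2225e+00  2.2198e+00  9.0000e-04] [ 0.53  0.3  -1.34] 0.0547
```

View pics/wV.png

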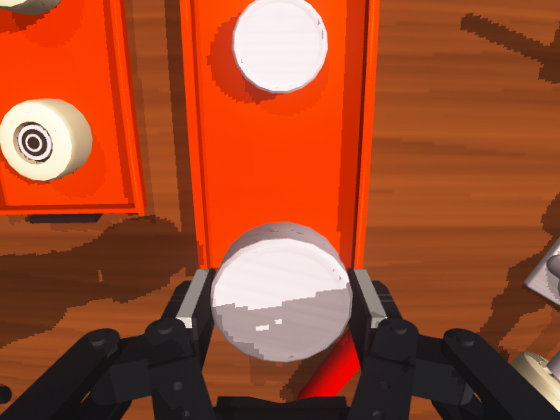

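```bash

python3 - <<'E'
from h import *
import pickle
o=pickle.load(open("pics/wV.pkl","rb"));im=cv2.imread("pics/wV.png");hsv=cv2.cvtColor(im,cv2.COLOR_BGR2HSV)
for r in (110,140,170,200,220):
    s=hsv[r];m=((s[:,0]<11)|(s[:,0]>172))&(s[:,1]>215)&(s[:,2]>110)
    k=np.where(m[165:395])[0]+165
    w=plane("wrist",[[k.min()-.5,r],[k.max()+.5,r]],.015,o)[:,:2];print(r,k.min(),k.max(),w.round(4).tolist(),w.mean(0))
E
python3 meas.py wV 280 44 .025 280 -5 .025 280 91 .025 232.5 45 .025 327.5 43 .025   281 296 .134 210 296 .134 352 296 .134 281 232 .134 281 360 .134
```

```text
110 186 373 [[0.6723, -0.2477], [0.6724, -0.3673]] [ 0.67238776 -0.30753667]
140 188 371 [[0.6532, -0.2477], [0.6533, -0.3673]] [ 0.65327261 -0.30752987]
170 190 369 [[0.6333, -0.2476], [0.6334, -0.3674]] [ 0.6333305 -0.3075213]
200 193 367 [[0.6124, -0.2481], [0.6125, -0.3676]] [ 0.61242679 -0.30785589]
220 195 366 [[0.5978, -0.2485], [0.598, -0.3679]] [ 0.59788357 -0.30820485]
[280.0, 44.0, 0.025] [ 710.5 -307.9   25. ]
[280.0, -5.0, 0.025] [ 737.1 -307.9   25. ]
[280.0, 91.0, 0.025] [ 683.9 -307.9   25. ]
[232.5, 45.0, 0.025] [ 710.1 -280.3   25. ]
[327.5, 43.0, 0.025] [ 711.2 -335.6   25. ]
[281.0, 296.0, 0.134] [ 611.  -308.8  134. ]
[210.0, 296.0, 0.134] [ 610.8 -281.6  134. ]
[352.0, 296.0, 0.134] [ 610.9 -335.9  134. ]
[281.0, 232.0, 0.134] [ 637.3 -308.7  134. ]
[281.0, 360.0, 0.134] [ 580.4 -308.8  134. ]
```

Request:
{"op": "servo_tool", "data": {
  "increments": [-0.5,1.5,22,0,0,0,48,0,0,30,0,0,0,48,0,0,27,0,0,0,48,0,0,15,0,0,0,48,0,0,8,0,0,0,48,0,0,4,0,0,0,48,0,0,1,0,0,0,48,0,0,0,0,0,0,48]
}}

```text
clock: 30.4
tcp_pos: [0.6053, -0.3087, 0.0078]
orientation: [-2.221, 2.221, -0.002]
contact_force: [-0.7, -0.9, -0.9]
grip_width: 0.0549
```

```bash
python3 snap.py wrist wW
```

```text
30.4 [ 0.6053 -0.3087  0.0078] [-2.2208e+00  2.2214e+00 -1.5000e-03] [-0.72 -0.93 -0.92] 0.0549
```

View pics/wW.png

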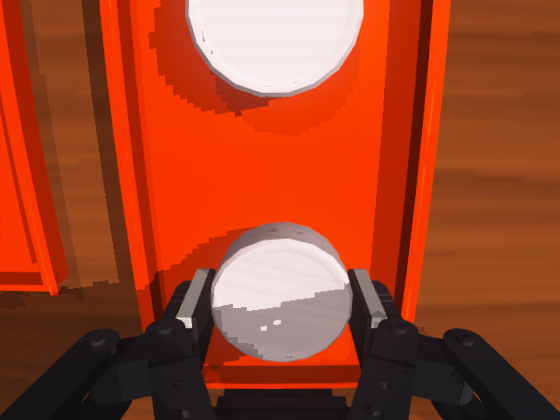

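Request:
{"op": "servo_tool", "data": {
  "increments": [0,0,1.5,0,0,0,48,0,0,1,0,0,0,48,0,0,0,0,0,0,48,0,0,0,0,0,0,55,0,0,0,0,0,0,59,0,0,0,0,0,0,66,0,0,0,0,0,0,70,0,0,0,0,0,0,70]
}}

```text
clock: 31.45
tcp_pos: [0.6048, -0.3084, 0.0045]
orientation: [2.221, -2.222, -0.0]
contact_force: [-0.7, 0.3, -0.0]
grip_width: 0.0704
```

Request:
{"op": "servo_tool", "data": {
  "increments": [0,0,-20,0,0,0,70,0,0,-40,0,0,0,70,0,0,-50,0,0,0,70,0,0,-10,0,0,0,70,-10,5,0,0,0,0,75,-30,12,0,0,0,0,75,-40,18,0,0,0,0,75,-10,5,0,0,0,0,75]
}}

```text
clock: 32.45
tcp_pos: [0.5627, -0.214, 0.1228]
orientation: [2.225, -2.217, -0.008]
contact_force: [0.8, 0.3, -0.5]
grip_width: 0.0747
```

```bash
python3 snap.py wrist wX
```

```text
32.45 [ 0.5627 -0.214   0.1228] [ 2.2248 -2.217  -0.0081] [ 0.84  0.27 -0.51] 0.0747
```

View pics/wX.png

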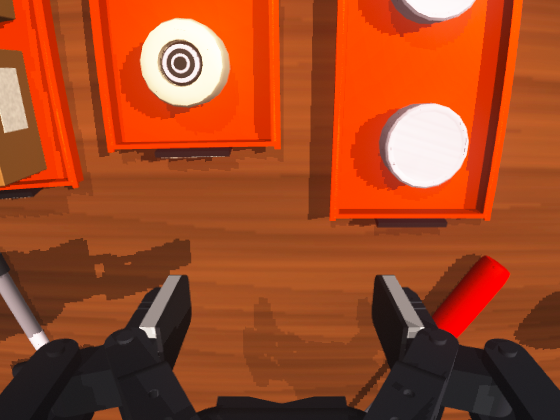

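```bash
python3 meas.py wX 427.5 144 .025; python3 meas.py wU 284 221 .048
```

```text
[427.5, 144.0, 0.025] [ 607.5 -310.1   25. ]
[284.0, 221.0, 0.048] [427.3 108.1  48. ]
```

Request:
{"op": "servo_tool", "data": {
  "increments": [-20,4,-10,0,0,0,85,-38,12,-10,0,0,0,85,-45,18,-10,0,0,0,85,-45,20,-10,0,0,0,85,-45,20,-10,0,0,0,85,-45,20,0,0,0,0,85,-45,20,0,0,0,0,85,-25,14,0,0,0,0,85]
}}

```text
clock: 33.5
tcp_pos: [0.4361, 0.0912, 0.1743]
orientation: [2.223, -2.219, -0.0]
contact_force: [-0.7, -0.6, 0.3]
grip_width: 0.0852
```

Request:
{"op": "servo_tool", "data": {
  "increments": [-12,5,0,0,0,0,85,0,0,0,0,0,0,85,0,0,0,0,0,0,85,0,0,0,0,0,0,85,0,0,0,0,0,0,85,0,0,0,0,0,0,85,0,0,0,0,0,0,85,0,0,0,0,0,0,85]
}}

```text
clock: 34.5
tcp_pos: [0.432, 0.1016, 0.1746]
orientation: [-2.221, 2.222, -0.0]
contact_force: [-0.8, -0.4, -0.1]
grip_width: 0.085
```

```bash
python3 snap.py wrist wY
```

```text
34.5 [0.432  0.1016 0.1746] [-2.2213  2.2215 -0.    ] [-0.82 -0.4  -0.06] 0.085
```

View pics/wY.png

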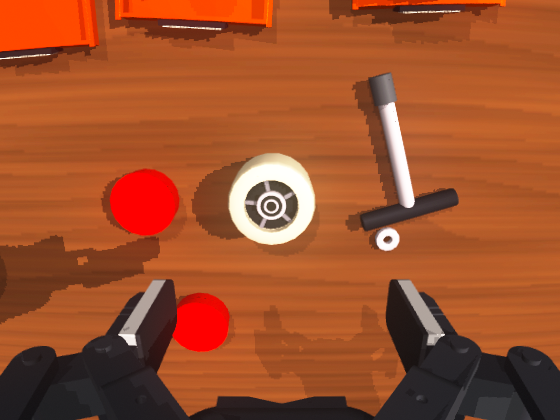

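```bash
python3 meas.py wY 271 207 .046 271.5 244 .04 229 197 .035 315 197 .035 272 154 .01
```

```text
[271.0, 207.0, 0.046] [423.2 108.3  46. ]
[271.5, 244.0, 0.04] [389.7 108.4  40. ]
[229.0, 197.0, 0.035] [427.9 141.8  35. ]
[315.0, 197.0, 0.035] [427.9  73.8  35. ]
[272.0, 154.0, 0.01] [457.6 108.1  10. ]
```

Request:
{"op": "servo_tool", "data": {
  "increments": [-3,4,20,0,0,0,85,-3.5,4.5,30,0,0,0,85,0,0,35,0,0,0,85,0,0,30,0,0,0,84,0,0,22,0,0,0,83,0,0,14,0,0,0,82,0,0,7,0,0,0,80,0,0,0,0,0,0,80]
}}

```text
clock: 35.55
tcp_pos: [0.4236, 0.1081, 0.0166]
orientation: [2.221, -2.222, -0.0]
contact_force: [-0.6, 0.0, -0.0]
grip_width: 0.0799
```

```bash
python3 snap.py wrist wZ
```

```text
35.55 [0.4236 0.1081 0.0166] [ 2.2211e+00 -2.2218e+00 -1.0000e-04] [-0.55  0.04 -0.04] 0.0799
```

View pics/wZ.png

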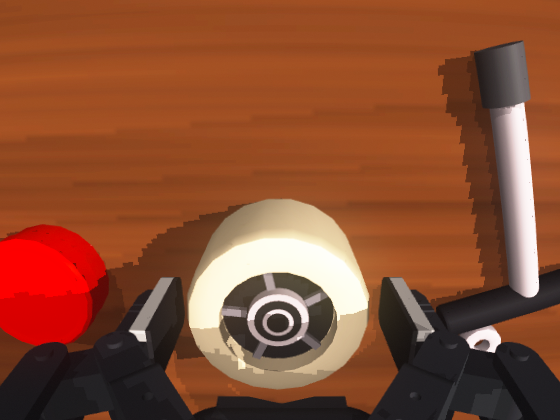

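Request:
{"op": "servo_tool", "data": {
  "increments": [0,0,0,0,0,0,76,0,0,0,0,0,0,72,0,0,0,0,0,0,69,0,0,0,0,0,0,60,0,0,0,0,0,0,60,0,0,0,0,0,0,60,0,0,0,0,0,0,60,0,0,-4,0,0,0,60],
  "squeeze": 40
}}

```text
clock: 36.6
tcp_pos: [0.4233, 0.108, 0.0207]
orientation: [2.221, -2.221, -0.0]
contact_force: [-0.2, -0.3, -1.5]
grip_width: 0.0673
```

Request:
{"op": "servo_tool", "data": {
  "increments": [0,0,-10,0,0,0,60,0,0,-20,0,0,0,60,0,0,-25,0,0,0,60,0,0,-15,0,0,0,60,-10,-10,-5,0,0,0,60,-25,-20,0,0,0,0,60,-30,-28,0,0,0,0,60,-32,-28,0,0,0,0,60]
}}

```text
clock: 37.6
tcp_pos: [0.5105, 0.2066, 0.0952]
orientation: [2.221, -2.221, -0.0]
contact_force: [0.6, -0.3, -1.7]
grip_width: 0.067
```

```bash
python3 snap.py wrist wa
```

```text
37.6 [0.5105 0.2066 0.0952] [ 2.2211e+00 -2.2214e+00 -2.0000e-04] [ 0.64 -0.33 -1.75] 0.067
```

View pics/wa.png

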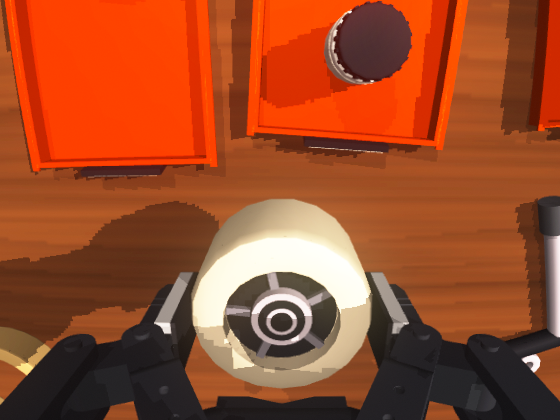

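Request:
{"op": "servo_tool", "data": {
  "increments": [-28,-25,0,0,0,0,60,-28,-25,0,0,0,0,60,-22,-20,0,0,0,0,60,-14,-13,0,0,0,0,60,-5,-4,0,0,0,0,60,0,0,0,0,0,0,60,0,0,0,0,0,0,60,0,0,0,0,0,0,60]
}}

```text
clock: 38.65
tcp_pos: [0.5963, 0.3013, 0.0957]
orientation: [2.22, -2.222, -0.0]
contact_force: [-0.9, 0.1, -1.2]
grip_width: 0.0668
```

```bash
python3 snap.py wrist wb; 
python3 - <<'E'
from h import *
import pickle
o=pickle.load(open("pics/wb.pkl","rb"));im=cv2.imread("pics/wb.png");hsv=cv2.cvtColor(im,cv2.COLOR_BGR2HSV)
for r in (90,120,150,180,190):
    s=hsv[r];m=((s[:,0]<11)|(s[:,0]>172))&(s[:,1]>215)&(s[:,2]>110)
    k=np.where(m[150:405])[0]+150
    w=plane("wrist",[[k.min()-.5,r],[k.max()+.5,r]],.015,o)[:,:2];print(r,k.min(),k.max(),w.round(4).tolist(),w.mean(0))
E
```

```text
38.65 [0.5963 0.3013 0.0957] [ 2.2201 -2.2223 -0.    ] [-0.9   0.1  -1.18] 0.0668
90 169 375 [[0.675, 0.3656], [0.6747, 0.2454]] [0.67486168 0.30550401]
120 172 373 [[0.6578, 0.3652], [0.6575, 0.2455]] [0.65761717 0.30533493]
150 175 371 [[0.6398, 0.3649], [0.6396, 0.2455]] [0.63968667 0.30516566]
180 178 370 [[0.621, 0.3646], [0.6209, 0.2448]] [0.6209544  0.30468196]
190 179 369 [[0.6146, 0.3645], [0.6144, 0.2449]] [0.61450931 0.30472733]
```

View pics/wb.png

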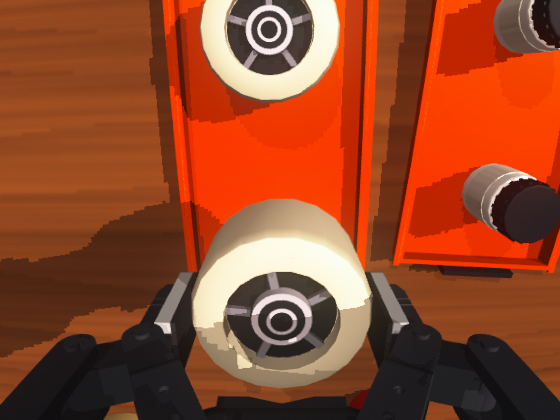

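```bash
python3 meas.py wb 269 29 .049 270 99 .041 200 25 .035 340 25 .035  281 321 .125
```

```text
[269.0, 29.0, 0.049] [703.  305.8  49. ]
[270.0, 99.0, 0.041] [670.3 305.8  41. ]
[200.0, 25.0, 0.035] [707.2 341.2  35. ]
[340.0, 25.0, 0.035] [706.9 270.3  35. ]
[281.0, 321.0, 0.125] [596.1 300.2 125. ]
```

Request:
{"op": "servo_tool", "data": {
  "increments": [-3,-2.5,15,0,0,0,60,0,0,22,0,0,0,60,0,0,18,0,0,0,60,0,0,10,0,0,0,60,0,0,6,0,0,0,60,0,0,3,0,0,0,60,0,0,1,0,0,0,60,0,0,0,0,0,0,60]
}}

```text
clock: 39.7
tcp_pos: [0.5994, 0.3052, 0.0211]
orientation: [-2.221, 2.221, -0.0]
contact_force: [-0.4, 0.4, -1.6]
grip_width: 0.0672
```

```bash
python3 snap.py wrist wc
```

```text
39.7 [0.5994 0.3052 0.0211] [-2.2206e+00  2.2211e+00 -3.0000e-04] [-0.36  0.38 -1.63] 0.0672
```

View pics/wc.png

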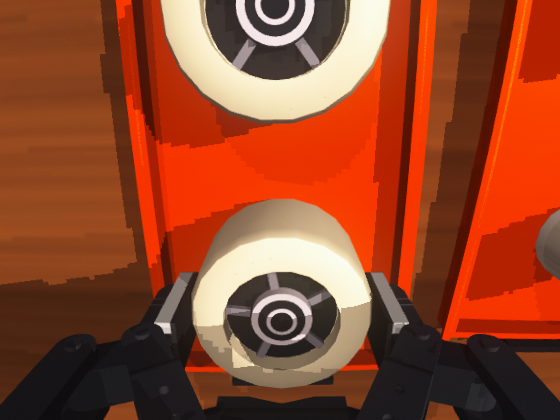

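Just above the floor and lined up. I'll lower the last bit, let go and rise.

Request:
{"op": "servo_tool", "data": {
  "increments": [0,0,1.5,0,0,0,60,0,0,0.7,0,0,0,60,0,0,0,0,0,0,60,0,0,0,0,0,0,68,0,0,0,0,0,0,72,0,0,0,0,0,0,80,0,0,0,0,0,0,82,0,0,0,0,0,0,82]
}}

```text
clock: 40.75
tcp_pos: [0.599, 0.305, 0.0183]
orientation: [2.221, -2.222, 0.0]
contact_force: [-0.4, 0.5, -1.0]
grip_width: 0.082
```

Request:
{"op": "servo_tool", "data": {
  "increments": [0,0,-20,0,0,0,82,0,0,-40,0,0,0,82,0,0,-50,0,0,0,82,0,0,-50,0,0,0,82,20,10,-50,0,0,0,82,40,15,-50,0,0,0,82,45,20,0,0,0,0,82,45,10,0,0,0,0,82]
}}

```text
clock: 41.75
tcp_pos: [0.5442, 0.1557, 0.2783]
orientation: [-2.219, 2.219, -0.001]
contact_force: [0.7, -0.2, 0.0]
grip_width: 0.0821
```

Request:
{"op": "servo_tool", "data": {
  "increments": [45,10,0,0,0,0,82,45,0,0,0,0,0,82,45,0,0,0,0,0,82,30,0,0,0,0,0,82,0,0,0,0,0,0,82,0,0,0,0,0,0,82,0,0,0,0,0,0,82,0,0,0,0,0,0,82]
}}

```text
clock: 42.75
tcp_pos: [0.5347, -0.0069, 0.2759]
orientation: [-2.223, 2.22, 0.0]
contact_force: [-0.1, -0.3, 0.1]
grip_width: 0.0825
```

```bash
python3 snap.py wrist wd; python3 snap.py side sd;python3 snap.py scene cd
```

```text
42.75 [ 0.5347 -0.0069  0.2759] [-2.2230e+00  2.2197e+00  4.0000e-04] [-0.06 -0.27  0.11] 0.0825
42.8 [ 0.5347 -0.0071  0.2759] [ 2.2227e+00 -2.2201e+00 -3.0000e-04] [-0.09  0.58 -0.04] 0.0821
42.85 [ 0.5347 -0.0073  0.2759] [ 2.2224e+00 -2.2204e+00 -1.0000e-04] [ 0.46 -0.63 -0.02] 0.082
```

View pics/wd.png

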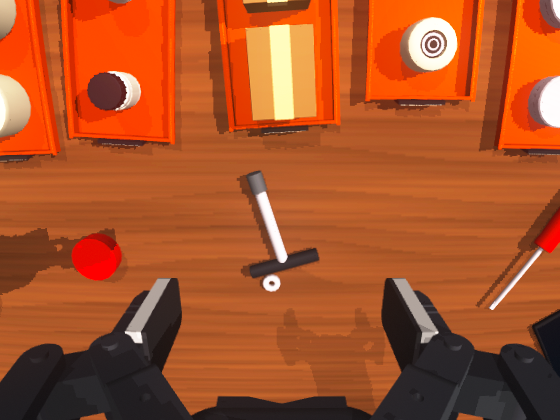

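View pics/sd.png

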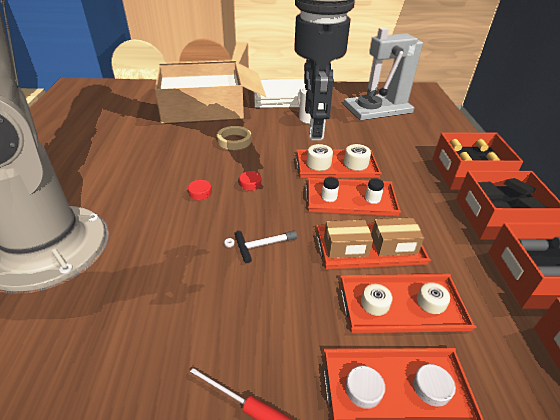

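View pics/cd.png

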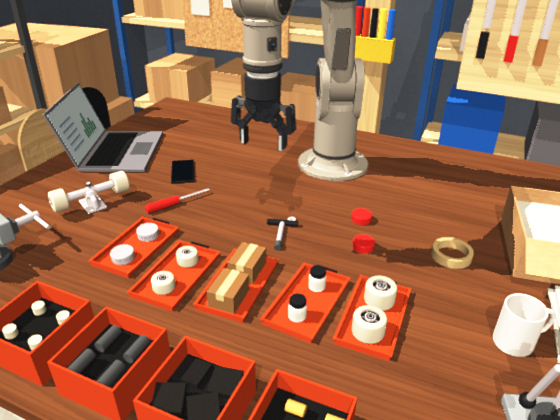

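Request:
{"op": "servo_tool", "data": {
  "increments": [0,-25,-20,0,0,0,82,0,-35,-25,0,0,0,82,0,-35,-25,0,0,0,82,0,-35,-25,0,0,0,82,0,-25,-20,0,0,0,82,0,-10,-10,0,0,0,82,0,0,0,0,0,0,82,0,0,0,0,0,0,82]
}}

```text
clock: 43.9
tcp_pos: [0.6991, -0.0079, 0.4001]
orientation: [2.221, -2.221, -0.002]
contact_force: [-0.6, 0.1, 0.0]
grip_width: 0.082
```

Request:
{"op": "servo_tool", "data": {
  "increments": [0,0,0,0,0,0,82,0,0,0,0,0,0,82,0,0,0,0,0,0,82,0,0,0,0,0,0,82,0,0,0,0,0,0,82,0,0,0,0,0,0,82,0,0,0,0,0,0,82,0,0,0,0,0,0,82]
}}

```text
clock: 44.9
tcp_pos: [0.6997, -0.008, 0.4009]
orientation: [-2.221, 2.222, -0.0]
contact_force: [1.2, 0.3, -0.2]
grip_width: 0.082
```

```bash
python3 snap.py wrist we
```

```text
44.9 [ 0.6997 -0.008   0.4009] [-2.2211  2.2217 -0.    ] [ 1.24  0.3  -0.22] 0.082
```

View pics/we.png

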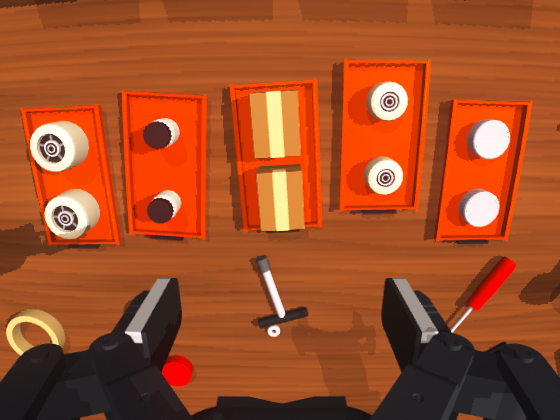

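```bash
python3 - <<'E'
import cv2
im=cv2.imread("pics/we.png")
a=cv2.resize(im[85:255,15:225],None,fx=3.6,fy=3.6,interpolation=cv2.INTER_CUBIC);cv2.imwrite("pics/we_l.png",a[:600])
a=cv2.resize(im[50:250,330:540],None,fx=3,fy=3,interpolation=cv2.INTER_CUBIC);cv2.imwrite("pics/we_r.png",a)
E
```

```text
(no output)
```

View pics/we_l.png

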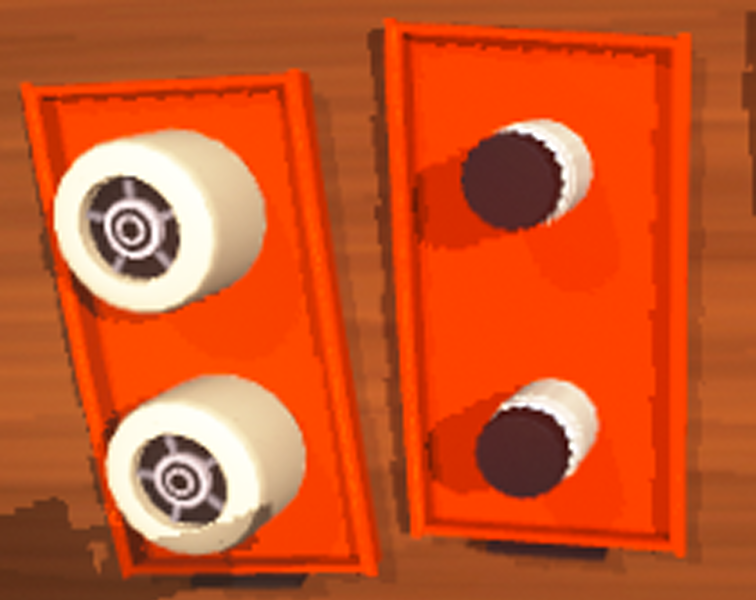

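View pics/we_r.png

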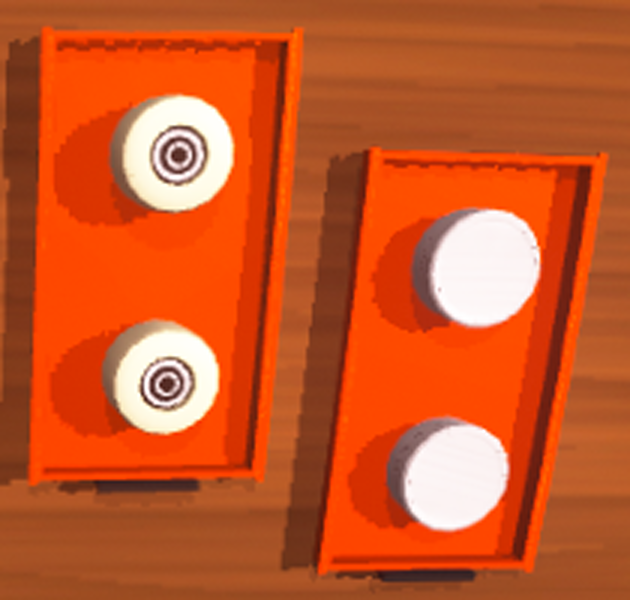

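```bash
python3 - <<'E'
from h import *
import pickle
o=pickle.load(open("pics/we.pkl","rb"))
L=lambda x,y,z:plane("wrist",[[15+x/3.6-.35,85+y/3.6-.35]],z,o)[0,:2]*1000
Q=lambda x,y,z:plane("wrist",[[330+x/3-.33,50+y/3-.33]],z,o)[0,:2]*1000
for n,a,b in [("big",L(130,228,.049),L(180,481,.049)),("jar",L(513,180,.053),L(525,451,.053)),("street",Q(179,155,.035),Q(167,383,.035)),("tin",Q(485,268,.025),Q(455,475,.025))]:
    d=a-b;print(n,a.round(1),b.round(1),"dist",np.linalg.norm(d).round(1),"yaw",np.degrees(np.arctan2(d[1],d[0])).round(1))
E
```

```text
big [702.8 307.8] [600. 306.] dist 102.7 yaw 1.0
jar [718.7 154.1] [614.2 159.8] dist 104.7 yaw -3.2
street [ 760.1 -152.6] [ 656.3 -155.3] dist 103.8 yaw 1.5
tin [ 710.9 -307.7] [ 607.5 -309.5] dist 103.4 yaw 1.0
```

```bash
python3 -c "
from bench import *
print(hand_in())"
```

```text
the job is handed in; nothing more can be done
None
```

I took both piles apart and set all five parts upright and flat in the front half of the matching trays, then let go of each. I handed the job in at about 45 s on the clock, with the gripper empty and well clear.

**Last checks:** The final pictures show every part upright, beside one of its own kind. The distance between each placed part and the one already in its tray should be 104 mm:

| Part | Measured distance (mm) | Sideways error (mm) |
|---|---|---|
| Big wheel | 102.7 | about 0.5 |
| Jar | 104.7 | about 1.5 |
| Street wheel | 103.8 | about 1 |
| Tin | 103.4 | about 2 |

I checked the carton by its corners right after placing it. It was about 1.5 mm from its target and within half a degree of the tray's direction. At the end I only looked at it again and did not remeasure it.

**Readings that disagreed:**
- **Tray size:** the tray outlines measured about 118 by 215 mm rather than 112 by 210. I took the stated sizes to be the inside dimensions and used the centre lines and the parts already there as the reference.
- **Jar position:** the side camera placed the jar about 10 mm away from where the other cameras did, so I used close wrist-camera views for that grasp.
- **Tin tray:** my first estimate of the tray's centre line was about 2 mm off, and I corrected it before setting the tin down.

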